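Close the clear cover of a heat-transfer test chamber

ROBOT

A 6-joint arm with a two-finger parallel gripper is mounted at the origin on the work surface. World frame = base frame: x ahead of the robot, y to its left, z up, the work surface at z = 0. Lengths are in mm, angles in rad, forces in N, time in s.
With the tool pointing down it reaches from about 275 to 1000 mm from the base axis. Payload 8.4 kg.
Tool frame: the origin (TCP) lies midway between the tips of the shut fingers; the grasp point (between the pads) lies 19 mm behind it; z points along the fingers, y is the direction in which the jaws open and shut (so a half turn about z gives the same grasp; the last joint's range is limited). The gripper opens to 85 mm and grips with 20 to 120 N. Pads are 22 mm wide; open, the fingers measure 114 mm over their backs; the gripper's body (76 mm by 85 mm) begins 54 mm behind the grasp point. The pads swing forward as they close: fully open they stand 13 mm farther back than shut.
Start: joints at [-1.204, 0.353, 1.633, -0, 1.155, -0.002], TCP at [225.309, -582.978, 231.281] pointing down, gripper open.
Joint ranges: [-2.63, 2.63], [-0.92, 2.1], [0.06, 2.66], [-1.3, 4.44], [0, 2.69], [-3.02, 3.02]. Speed limits (rad/s): [2.22, 2.22, 2.79, 3.14, 3.14, 3.14].

INTERFACE

Orientations are given as [roll, pitch, yaw] about the fixed x, y, z axes, in that order (R = Rz(yaw) Ry(pitch) Rx(roll)).
In Python, from rig import r gives the robot as it stands.
- The arm moves only by the tool play_rows, never from a script. Its argument "moves" is a list of rows, each a list of 3 entries, a list of its own where there are three numbers: the turn, a rotation vector about the tool's x, y, z in degrees, then the shift along the tool's x, y, z in mm, then the opening, from 0 (shut) to 1 (fully open). A call has 1 to 20 rows; each row is the pose to reach, as a shift and turn from the pose measured when the call began, along the tool's axes at that moment; what a row does not reach only later rows make up. A row lasts 1/10 s, in which the tool goes at most 50 mm and 8.59 degrees, less where a joint would pass 70% of its speed; a pose out of reach is approached as far as the arm can. A call with a gripper value outside its range is refused whole. The fingers move at their own pace and stop on an object; "newtons" is the grip in N (left out, the last holds). Time passes only in rows, so rows that repeat a pose let the fingers close. It gives the time, the measured TCP pose, the force and the opening at its end, in the units of the state.
- r.sense(): the state, without advancing time (a new reading comes with each control period).
- r.grab_frame(name): name is "scene" or "top" or "wrist"; returns a dict with "color" (400x640x3 uint8, red, green, blue), "K" (3x3 intrinsics, pixels), "rvec" (rotation vector, rad) and "tvec" (3), from world to camera coordinates, as OpenCV has them; the wrist camera has in their place "T_tool_cam" (4x4, takes a point from camera to tool coordinates, whose origin is the TCP and whose axes are the flange's). Camera axes: x right, y down, z forward; pixel columns grow to the right and rows downward; lengths in mm; the calibration is good to about 2 mm. A picture is of the moment at which its call begins: read the wrist's pose just before it. There is no depth.
- r.sign_off(): hands the job in, once; it reports no verdict.
Trained networks look in a picture, given as the dict that the camera call returned (one of the last four; its "shot" number tells which), for a name from the list of things; names that differ only in an ending like _2 or _b are one class to them, and where a whole thing is asked for, a point or a joint stands for the part that bears it (a point fixed in the world has none). Each returns a list of dicts, best first, with "conf" (0 to 1); they miss things now and then, are a little off and sometimes report something else, mostly with a low value. They report only what shows in the picture. A call takes as long as a camera call.
- r.silhouettes(picture, name): "mask" (400x640 bool, what is visible of it) and "location" ([column, row] in pixels, amid what is visible of it).
The state is a dict: "clock": time; "qpos": joint angles; "qvel": joint speeds; "joint_efforts": joint torques, N m; "eef_pos": TCP position; "tcp_rot": TCP orientation; "contact_force": force on the tool from outside, world axes, zero at the start; "wrist_torque": the same for the moment, N m; "opening": opening from 0.0 (shut) to 1.0 (fully open).
Only numpy, scipy, OpenCV 4.12 (cv2) and the standard library are available. Lean on these libraries where they do the work, as an engineer would, in place of code of your own. Each camera call takes 0.05 s, during which the arm holds its last target.

TASK

Fasten the clear cover of the round test chamber by its four wing knobs, turning them clockwise in criss-cross order and in two passes: first nip each knob lightly onto the cover, orange knob first, then the one straight across from it, then the other two; then go round again in the same order and make each one hand-tight. Feel each knob as you turn it: do not tighten any of them hard before all four are nipped, do not overtighten (the acrylic cracks), do not press on the cover, and leave the things lying about alone.

Things in the scene. Friction and masses are not known exactly. Their poses are not given: they have to be found in the camera images.
- rig: round aluminium test chamber with copper fins, on a white base plate 260 x 260 x 12 mm, fixed to the bench at any yaw. Origin under the plate's middle, on the bench; z up. The knobs' studs stand upright on a circle of radius 78 mm: knob_a on its +x, knob_b on +y, knob_c on -x, knob_d on -y.
- cover: clear acrylic disc, 200 mm across, 10 mm thick, on a soft black gasket; its upper face is 93 mm above the bench. Origin in the middle of its underside, z up. It sinks by about 1 mm as the knobs press it down, so tightening one knob eases each other one by about a tenth of the force added. Over 75 N under any one knob it cracks.
- knob_a: ORANGE wing knob: a bar 48 mm long, 16 mm wide, 30 mm high, a hub of 8 mm radius below it and a sprung steel foot 24 mm across. Origin on the turning axis at the bar's centre, about 130 mm above the bench; x along the bar, y across the 16 mm grip, z up. Clockwise from above tightens: it then sinks 4.5 mm per rad, so follow it down. It stays where left.
- knob_b: black wing knob a quarter round the ring (anticlockwise from above) from the orange one; all four are alike, with like axes, and start backed off. Free, each turns against 0.33 N m of friction. Feet are worn unequally: each meets the cover at its own unseen angle, 0.1 to 0.8 rad after its start; from there its force on the cover rises by about 53 N per rad. Each can turn at least 2.1 rad.
- knob_c: black wing knob straight across from the orange one. Torque to turn any knob = 0.33 N m + 0.0045 N m per N on the cover. Held still, friction may shift it by up to 0.66 N m: just after a clockwise step of over 0.12 rad a stopped tool springs back and reads about 0.0045 N m per N less 0.35. Lightly nipped: 8 to 30 N, best 18 N, 0.34 rad past the bite, 0.41 N m while turning.
- knob_d: black wing knob straight across from knob_b. Hand-tight, for any knob: 36 to 66 N on the cover, best about 52 N, some 1.0 rad past the first bite, about 0.65 rad more than nipped, felt as 0.56 N m while turning; 75 N (1.4 rad past the bite, 0.67 N m) is too much.
- spare_knob: loose grey spare wing knob, 28 mm high, standing on a corner of the white base plate; leave alone. Origin at its underside.
- brass_collar: loose brass collar, 28 mm across, 12 mm high, on another corner of the white base plate; leave alone. Origin at its underside.
- wrench: loose steel wrench lying on the bench to the robot's right; leave alone
- screwdriver: loose screwdriver lying on the bench to the robot's left; leave alone
- jar: loose clear jar, 64 mm across, 75 mm high; leave alone. Origin at its underside.

How it is judged (in metres and radians):
On the way, in this order (a step that is already met when the one before it is completed fails the run):
1. the orange knob is nipped (presses on the cover with over 8 N), the others still free (contact force between knob_a and cover between 8 and 30 N and contact force between each of knob_b, knob_c, knob_d and cover below 3 N), for 0.2 s.
2. the knob across from the orange one is nipped too, knobs b and d still free (contact force between knob_a and cover between 8 and 30 N and contact force between knob_c and cover between 8 and 30 N and contact force between each of knob_b, knob_d and cover below 3 N), for 0.2 s.
3. one of the other two is nipped ((contact force between knob_b and cover between 8 and 30 N or contact force between knob_d and cover between 8 and 30 N)), for 0.2 s.
4. all four are nipped lightly, each pressing with 8 to 30 N (contact force between knob_a and cover between 8 and 30 N and contact force between knob_b and cover between 8 and 30 N and contact force between knob_c and cover between 8 and 30 N and contact force between knob_d and cover between 8 and 30 N), for 0.2 s.
5. second pass: the orange knob is hand-tight (36 to 66 N), the others still only nipped (contact force between knob_a and cover between 36 and 66 N and contact force between each of knob_b, knob_c, knob_d and cover below 36 N), for 0.2 s.
6. the one across from it is hand-tight, knobs b and d still only nipped (contact force between knob_c and cover between 36 and 66 N and contact force between each of knob_b, knob_d and cover below 36 N), for 0.2 s.
7. one of the other two is hand-tight ((contact force between knob_b and cover between 36 and 66 N or contact force between knob_d and cover between 36 and 66 N)), for 0.2 s.
8. all four are hand-tight (contact force between knob_a and cover between 36 and 66 N and contact force between knob_b and cover between 36 and 66 N and contact force between knob_c and cover between 36 and 66 N and contact force between knob_d and cover between 36 and 66 N), for 0.2 s.
At the end, for the whole second after the job is handed in: All four knobs are hand-tight and at rest, each pressing on the cover with 36 to 66 N (all of step 8 and angular speed of each of knob_a, knob_b, knob_c, knob_d below 0.05 rad/s); the robot touches nothing.
It fails at once if a knob is overtightened (presses on the cover with more than 75 N) (contact force between any of knob_a, knob_b, knob_c, knob_d and cover above 75 N).
It fails at once if the robot presses on the cover with more than 15 N (contact force between any of the fingers, the arm and cover above 15 N).
It fails at once if a bystander is moved by more than 25 mm (distance of any of spare_knob, brass_collar, wrench, screwdriver, jar from where it was at the start of the episode above 0.025 m).
It also fails if it takes over 72 s, if anything falls off the work surface, if the arm or the gripper's body presses on something with over 40 N, if the wrist force passes 120 N, or if a joint passes its speed limit or range.

## Working session

There is one attempt and no reset: what is moved stays moved. The work goes in short steps, Python scripts to look and compute and a tool call to move; the robot and the scene stay as the last step left them, time stands still between calls to the robot, and variables do not carry over. Pictures are saved under pics/ and viewed, and the job is handed in when it is done.

Besides the shell and the picture viewer there is one more tool, called after "Emit:" by a JSON object that holds its "api" and its "payload". play_rows: Moves the arm, as the interface text tells. Its arguments: {"type":"object","properties":{"moves":{"type":"array"},"newtons":{"type":"number"}},"required":["moves"]}

```bash
ls; mkdir -p pics
python3 - <<'E'
from rig import r
import cv2
s=r.sense();print(s)
for n in ["scene","top","wrist"]:
    f=r.grab_frame(n);cv2.imwrite(f"pics/{n}0.png",f["color"][:,:,::-1])
    print(n,{k:v for k,v in f.items() if k!="color"})
E
```

```text
pics
{'clock': 0.0, 'qpos': array([-1.20440556e+00,  3.53658523e-01,  1.63414513e+00,  4.77266995e-05,
        1.15522021e+00, -2.40526761e-03]), 'qvel': array([-0.00144445, -0.00134825, -0.00105292,  0.00045403, -0.00184015,
       -0.00191496]), 'joint_efforts': array([ 1.05173338e-03, -6.05251122e+01, -3.42070162e+01,  1.63199065e-04,
        9.29531758e-03, -2.27355406e-05]), 'eef_pos': array([ 225.14316536, -582.51431136,  230.55050758]), 'tcp_rot': array([-3.14016154e+00, -4.70790987e-05,  3.68776703e-01]), 'contact_force': array([ 0.50594635, -0.33856464, -1.61694912]), 'wrist_torque': array([-0.00083791,  0.00193659, -0.03468093]), 'opening': 1.0005254432968165}
scene {'K': array([[478.78181808,   0.        , 315.03252494],
       [  0.        , 478.78181808, 200.62076532],
       [  0.        ,   0.        ,   1.        ]]), 'rvec': array([ 2.24655375,  1.11533475, -0.41906632]), 'tvec': array([-343.13059528, -295.15553828, 1599.53530998]), 'shot': 1}
top {'K': array([[414.45072196,   0.        , 316.37384613],
       [  0.        , 414.45072196, 199.53445966],
       [  0.        ,   0.        ,   1.        ]]), 'rvec': array([ 2.20285974, -2.00868712,  0.21896035]), 'tvec': array([ -54.58059954,  594.12049563, 1154.63248754]), 'shot': 2}
wrist {'K': array([[280.03078381,   0.        , 321.69661098],
       [  0.        , 280.03078381, 202.64198865],
       [  0.        ,   0.        ,   1.        ]]), 'T_tool_cam': array([[ 1.16705684e-03, -9.47486184e-01, -3.19794574e-01,
         8.19695855e+01],
       [ 9.99999317e-01,  1.12507696e-03,  3.16019038e-04,
         1.69370453e-01],
       [ 6.03698332e-05, -3.19794724e-01,  9.47486850e-01,
        -1.42253084e+02],
       [ 0.00000000e+00,  0.00000000e+00,  0.00000000e+00,
         1.00000000e+00]]), 'shot': 3}
```

View pics/scene0.png

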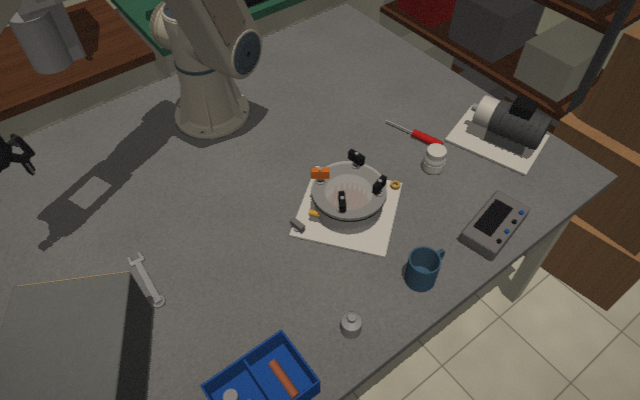

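View pics/top0.png

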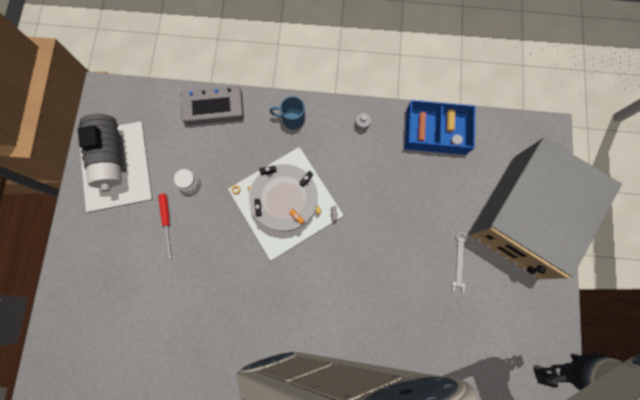

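View pics/wrist0.png

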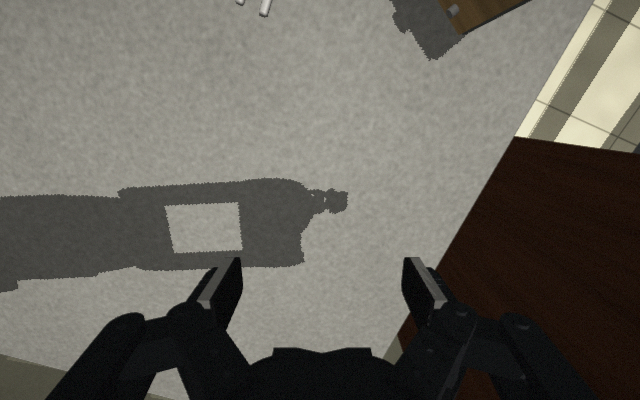

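```bash
cat > h.py <<'E'
from rig import r
import cv2, numpy as np
from scipy.spatial.transform import Rotation as R
def cam(f,s=None):
    if "T_tool_cam" in f:
        T=np.eye(4);T[:3,:3]=R.from_euler('xyz',s["tcp_rot"]).as_matrix();T[:3,3]=s["eef_pos"]
        T=T@f["T_tool_cam"]; return f["K"],T[:3,:3],T[:3,3]
    Rm=cv2.Rodrigues(f["rvec"])[0]; return f["K"],Rm.T,-Rm.T@f["tvec"]
def onplane(f,uv,z,s=None):
    K,A,c=cam(f,s); uv=np.atleast_2d(uv).astype(float)
    d=(A@np.linalg.inv(K)@np.c_[uv,np.ones(len(uv))].T).T
    return c+d*((z-c[2])/d[:,2])[:,None]
def proj(f,P,s=None):
    K,A,c=cam(f,s); p=(K@A.T@(np.atleast_2d(P)-c).T).T; return p[:,:2]/p[:,2:]
E
python3 - <<'E'
from h import *
for n in ["top","scene"]:
    f=r.grab_frame(n)
    for k in ["knob_a","knob_b","rig","cover","jar","spare_knob","brass_collar"]:
        for m in r.silhouettes(f,k):
            z={"knob":135 if n=="top" else 130,"rig":6,"cove":93,"jar":37,"spar":26,"bras":20}[k[:4] if k!="jar" else k]
            print(n,k,round(m["conf"],2),m["location"],m["mask"].sum(),onplane(f,m["location"],z).round(0))
    if n=="top": print(cam(f)[2]); cv2.imwrite("pics/topz.png",cv2.resize(f["color"][140:270,210:360],None,fx=5,fy=4.5,interpolation=cv2.INTER_CUBIC)[:,:,::-1])
    else: cv2.imwrite("pics/scz.png",cv2.resize(f["color"][140:260,280:420],None,fx=5,fy=5,interpolation=cv2.INTER_CUBIC)[:,:,::-1])
E
```

```text
top knob_a 0.67 [184.8, 181.1] 458 [[600. 369. 135.]]
top knob_a 0.61 [305.6, 180.4] 142 [[633.  34. 135.]]
top knob_a 0.56 [266.8, 170.1] 151 [[652. 145. 135.]]
top knob_b 0.67 [184.8, 181.1] 458 [[600. 369. 135.]]
top knob_b 0.61 [305.6, 180.4] 142 [[633.  34. 135.]]
top knob_b 0.56 [266.8, 170.1] 151 [[652. 145. 135.]]
top rig 0.75 [280.8, 203.6] 6857 [[586. 109.   6.]]
top cover 0.72 [283.4, 197.0] 3087 [[589.  95.  93.]]
top cover 0.42 [304.5, 181.0] 137 [[642.  39.  93.]]
top jar 0.91 [185.1, 181.6] 472 [[621. 401.  37.]]
[ 341.69022829  -16.71788939 1253.83519113]
scene knob_a 0.81 [318.8, 173.3] 254 [[533.  45. 130.]]
scene knob_a 0.69 [338.2, 203.9] 183 [[643.  22. 130.]]
scene knob_a 0.68 [379.1, 188.4] 209 [[667. 134. 130.]]
scene knob_a 0.5 [352.3, 157.0] 220 [[541. 151. 130.]]
scene knob_b 0.81 [318.8, 173.3] 254 [[533.  45. 130.]]
scene knob_b 0.69 [338.2, 203.9] 183 [[643.  22. 130.]]
scene knob_b 0.68 [379.1, 188.4] 209 [[667. 134. 130.]]
scene knob_b 0.5 [352.3, 157.0] 220 [[541. 151. 130.]]
scene rig 0.93 [351.4, 208.1] 7533 [[601. 105.   6.]]
scene rig 0.24 [422.6, 136.3] 246 [[516. 463.   6.]]
scene cover 0.89 [348.6, 189.0] 2905 [[598.  93.  93.]]
scene jar 0.74 [436.7, 158.4] 589 [[629. 402.  37.]]
scene spare_knob 0.46 [298.6, 225.7] 133 [[573. -54.  26.]]
scene brass_collar 0.65 [398.0, 183.7] 75 [[622. 258.  20.]]
```

View pics/topz.png

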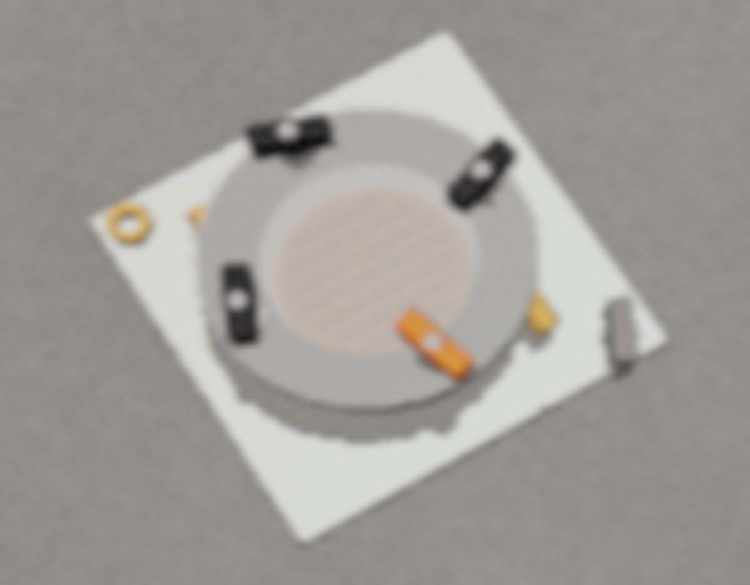

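View pics/scz.png

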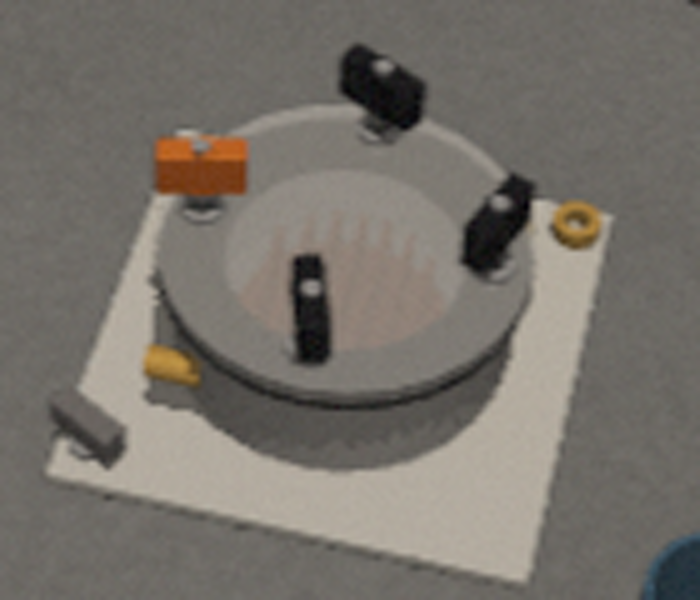

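Run:
```python
from h import *
from scipy.optimize import least_squares
f=r.grab_frame("top");g=r.grab_frame("scene")
z2=lambda p:np.array(p)/[5,4.5]+[210,140]
s2=lambda p:np.array(p)/5+[280,140]
C=z2([(447,30),(95,218),(303,543),(667,340)]);S=z2([(432,341),(480,170),(288,131),(238,300)])
Sg=s2([(201,146),(311,287),(502,203),(383,66)]);Cg=s2([(48,475),(525,583),(612,215)])
pc=onplane(f,C,12);print(pc.round(0));print(onplane(g,Cg,12).round(0))
def model(p):
    x,y,a,z=p[:4]
    st=np.array([[x+78*np.cos(a+i*np.pi/2),y+78*np.sin(a+i*np.pi/2),z] for i in range(4)])
    co=np.array([[x+130*2**.5*np.cos(a+np.pi/4+i*np.pi/2),y+130*2**.5*np.sin(a+np.pi/4+i*np.pi/2),12] for i in range(4)])
    return st,co
def match(co,P):return co[[np.argmin(((co-q)**2).sum(1)) for q in P]]
def res(p):
    st,co=model(p); off=p[4:]
    a=proj(f,st)+off[:2]-S; 
    cf=proj(f,co)+off[:2]; cg=proj(g,co)+off[2:]
    return np.r_[a.ravel(),(match(cf,C)-C).ravel(),(proj(g,st)+off[2:]-Sg).ravel(),(match(cg,Cg)-Cg).ravel(),off*0.5]
o=least_squares(res,[592,94,np.radians(220),148,0,0,0,0],loss='soft_l1')
print(o.x,np.degrees(o.x[2]),res(o.x).round(1)); print(model(o.x)[0].round(1))
```

```text
[[772.  70.  12.]
 [617. 272.  12.]
 [410. 119.  12.]
 [566. -85.  12.]]
[[575. -85.  12.]
 [777.  69.  12.]
 [623. 275.  12.]]
[5.93450274e+02 9.63414180e+01 3.78930341e+00 1.46760608e+02
 4.25654911e-01 8.57959607e-01 5.48787889e-01 1.05353699e+00] 217.11109266222337 [ 0.4 -0.   0.2 -0.3 -0.  -0.4 -0.2 -0.   0.1 -0.2 -1.6  0.3 -0.3  0.4
  0.6  0.  -0.  -0.4  0.1  0.2 -0.4  0.1  0.1  0.3 -1.1 -0.3  0.6  0.2
  0.3 -0.3  0.2  0.4  0.3  0.5]
[[531.2  49.3 146.8]
 [640.5  34.1 146.8]
 [655.7 143.4 146.8]
 [546.4 158.5 146.8]]
```

```bash
cat >> h.py <<'E'
def go(xyz,yaw):
    "shift and turn (tool axes) from current pose to tool-down pose"
    s=r.sense();A=R.from_euler('xyz',s["tcp_rot"])
    B=R.from_euler('xyz',[np.pi,0,yaw])
    rv=(A.inv()*B).as_rotvec(degrees=True)
    sh=A.inv().apply(np.array(xyz)-s["eef_pos"])
    print("turn",rv.round(2),"shift",sh.round(1),"q",s["qpos"].round(3),"clock",round(s["clock"],2))
E
python3 -c "
from h import *
go([593,96,240],0.75)"
```

```text
turn [  0.     0.   -21.84] shift [ 587.7 -500.8   -8.7] q [-1.204  0.353  1.633  0.     1.155 -0.002] clock 1.05
```

Emit:
{"api": "play_rows", "payload": {"moves": [[[0, 0, -21.8], [588, -501, -9], 0.6], [[0, 0, -21.8], [588, -501, -9], 0.6], [[0, 0, -21.8], [588, -501, -9], 0.6], [[0, 0, -21.8], [588, -501, -9], 0.6], [[0, 0, -21.8], [588, -501, -9], 0.6], [[0, 0, -21.8], [588, -501, -9], 0.6], [[0, 0, -21.8], [588, -501, -9], 0.6], [[0, 0, -21.8], [588, -501, -9], 0.6], [[0, 0, -21.8], [588, -501, -9], 0.6], [[0, 0, -21.8], [588, -501, -9], 0.6], [[0, 0, -21.8], [588, -501, -9], 0.6], [[0, 0, -21.8], [588, -501, -9], 0.6], [[0, 0, -21.8], [588, -501, -9], 0.6], [[0, 0, -21.8], [588, -501, -9], 0.6], [[0, 0, -21.8], [588, -501, -9], 0.6], [[0, 0, -21.8], [588, -501, -9], 0.6], [[0, 0, -21.8], [588, -501, -9], 0.6], [[0, 0, -21.8], [588, -501, -9], 0.6], [[0, 0, -21.8], [588, -501, -9], 0.6]]}}

```text
clock: 2.95
eef_pos: [592.6, 95.3, 240.2]
tcp_rot: [-3.141, 0.001, 0.749]
contact_force: [0.7, -0.0, -0.3]
opening: 0.599
```

Run:
```python
from h import *
import pickle
s=r.sense();print(s)
f=r.grab_frame("wrist");cv2.imwrite("pics/w1.png",f["color"][:,:,::-1]);pickle.dump((s,f),open("w1.pkl","wb"))
```

```text
{'clock': 2.95, 'qpos': array([ 1.57210390e-01,  3.06846734e-01,  1.67867551e+00, -3.59247070e-04,
        1.15675841e+00,  9.79429053e-01]), 'qvel': array([-0.00818475, -0.00560452,  0.00040827,  0.00197686, -0.00212953,
        0.00174698]), 'joint_efforts': array([ 8.53900518e-01, -5.67368925e+01, -3.45144546e+01,  4.30551439e-02,
       -2.36398255e-02, -1.07404550e-03]), 'eef_pos': array([592.56710393,  95.33744775, 240.15102096]), 'tcp_rot': array([-3.14148204e+00,  7.54483024e-04,  7.48722348e-01]), 'contact_force': array([ 0.66751656, -0.03862709, -0.26244462]), 'wrist_torque': array([ 0.03935055, -0.00047889,  0.0205029 ]), 'opening': 0.5991694192131882}
```

View pics/w1.png

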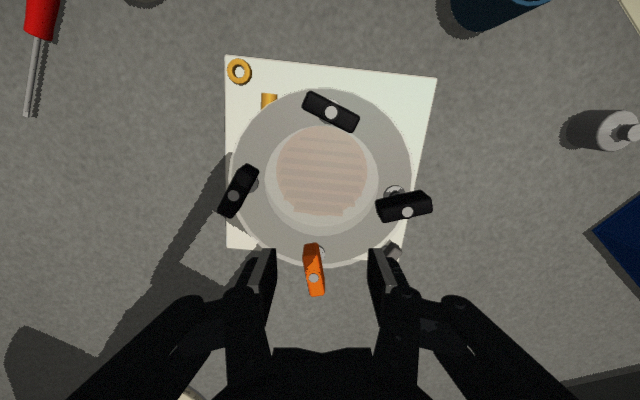

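Run:
```python
from h import *
import pickle
s,f=pickle.load(open("w1.pkl","rb"));c=f["color"]
t=[cv2.resize(c[v-40:v+40,u-50:u+50],None,fx=4,fy=3.75*4/3.75*0.93,interpolation=cv2.INTER_CUBIC) for u,v in [(314,270),(407,205),(331,112),(236,191)]]
h=min(x.shape[0] for x in t)
im=np.vstack([np.hstack(t[:2]),np.hstack(t[2:])]);im=np.clip(im*1.6,0,255).astype(np.uint8);print(im.shape);cv2.imwrite("pics/w1z.png",im[:,:,::-1])
```

```text
(596, 800, 3)
```

View pics/w1z.png

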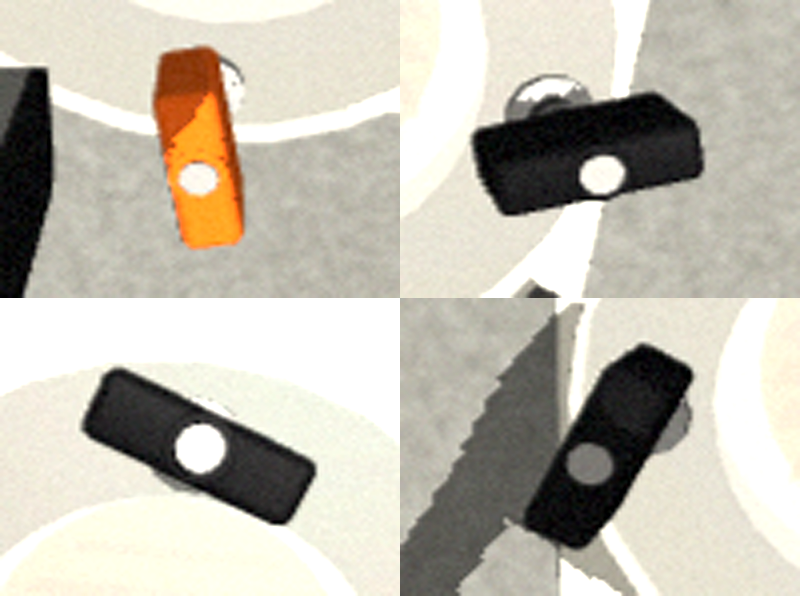

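Run:
```python
from h import *
import pickle
from scipy.optimize import least_squares
s,f=pickle.load(open("w1.pkl","rb"))
O=np.array([(264,230),(357-100,165),(281,72-298/3.725),(186-100,151-298/3.725)])
m=lambda i,p:np.array(p)/[4,3.725]+O[i]
dots=[(198,180),(603,175),(200,448),(590,464)]
edges=[[((160,105),(185,243)),((222,97),(243,238))],[((508,215),(700,177))],[((85,430),(275,523)),((120,368),(315,465))],[((527,522),(603,370))]]
P=np.array([onplane(f,m(i,dots[i]),147,s)[0] for i in range(4)])
print(P.round(1),"mean",P.mean(0))
for i in range(4):
    d=P[i]-P.mean(0);print("r",np.hypot(*d[:2]).round(1),"az",np.degrees(np.arctan2(d[1],d[0])).round(1),"bar deg",[np.degrees(np.arctan2(*(q:=np.diff(onplane(f,m(i,e),145,s),axis=0)[0])[[1,0]])).round(1) for e in edges[i]],end=' ')
    for e in edges[i]: print(np.linalg.norm(np.diff(onplane(f,m(i,e),145,s),axis=0)).round(1),end=' ')
    print()
for z in (145,147,149):
    D=np.array([m(i,dots[i]) for i in range(4)])
    def res(p):
        a=p[2]+np.arange(4)*np.pi/2
        return (proj(f,np.c_[p[0]+78*np.cos(a),p[1]+78*np.sin(a),np.full(4,z)],s)-D).ravel()
    o=least_squares(res,[593,96,3.79]);print(z,o.x.round(3),o.cost,res(o.x).round(1))
```

```text
[[531.9  49.6 147. ]
 [640.6  34.4 147. ]
 [655.3 143.5 147. ]
 [546.3 158.2 147. ]] mean [593.51274334  96.40760608 147.        ]
r 77.4 az -142.8 bar deg [np.float64(-129.7), np.float64(-130.2)] 42.6 43.3 
r 77.8 az -52.8 bar deg [np.float64(-33.9)] 43.9 
r 77.7 az 37.3 bar deg [np.float64(-73.7), np.float64(-73.6)] 43.4 43.9 
r 77.7 az 127.4 bar deg [np.float64(13.9)] 42.9 
145 [593.062  95.991   3.792] 0.3554161069144471 [ 0.1 -0.1 -0.5 -0.3 -0.   0.4  0.4 -0.2]
147 [593.443  96.343   3.792] 0.292692519540243 [ 0.   0.6  0.2 -0.   0.1 -0.3 -0.3 -0.1]
149 [593.822  96.694   3.792] 2.3251549779795813 [-0.   1.3  0.9  0.2  0.2 -0.9 -1.1  0. ]
```

```bash
python3 -c "
from h import *
go([531.3,49.2,170],np.radians(50));go([531.3,49.2,113],np.radians(50))"
```

```text
turn [-0.    0.02 -7.13] shift [-76.2  -8.   70.3] q [ 0.157  0.307  1.679 -0.     1.157  0.98 ] clock 3.0
turn [-0.    0.02 -7.13] shift [-76.2  -8.  127.3] q [ 0.157  0.307  1.679 -0.     1.157  0.98 ] clock 3.0
```

Emit:
{"api": "play_rows", "payload": {"moves": [[[0, 0, -7.1], [-38, -4, 35], 0.6], [[0, 0, -7.1], [-76.2, -8, 70], 0.6], [[0, 0, -7.1], [-76.2, -8, 70], 0.6], [[0, 0, -7.1], [-76.2, -8, 100], 0.6], [[0, 0, -7.1], [-76.2, -8, 127], 0.6], [[0, 0, -7.1], [-76.2, -8, 127], 0.6], [[0, 0, -7.1], [-76.2, -8, 127], 0.0], [[0, 0, -7.1], [-76.2, -8, 127], 0.0], [[0, 0, -7.1], [-76.2, -8, 127], 0.0], [[0, 0, -7.1], [-76.2, -8, 127], 0.0], [[0, 0, -7.1], [-76.2, -8, 127], 0.0]], "newtons": 70}}

```text
clock: 4.1
eef_pos: [531.4, 49.9, 115.0]
tcp_rot: [-3.141, -0.001, 0.871]
contact_force: [-4.0, 4.5, 6.3]
opening: 0.173
```

```bash
cat >> h.py <<'E'
def st():
    s=r.sense();print("clk",round(s["clock"],2),"pos",s["eef_pos"].round(1),"yaw",np.degrees(s["tcp_rot"][2]).round(2),"rp",s["tcp_rot"][:2].round(3),"F",s["contact_force"].round(1),"T",s["wrist_torque"].round(3),"op",round(s["opening"],3),"q6",s["qpos"][5].round(3),"qv",s["qvel"][5].round(3),"eff6",s["joint_efforts"][5].round(3))
E
python3 - <<'E'
from h import *
st()
f=r.grab_frame("wrist");cv2.imwrite("pics/w2.png",f["color"][:,:,::-1])
E
```

```text
clk 4.1 pos [531.4  49.9 115. ] yaw 49.92 rp [-3.141e+00 -1.000e-03] F [-4.   4.5  6.3] T [ 0.661  0.767 -0.266] op 0.173 q6 0.789 qv 0.001 eff6 -0.207
```

View pics/w2.png

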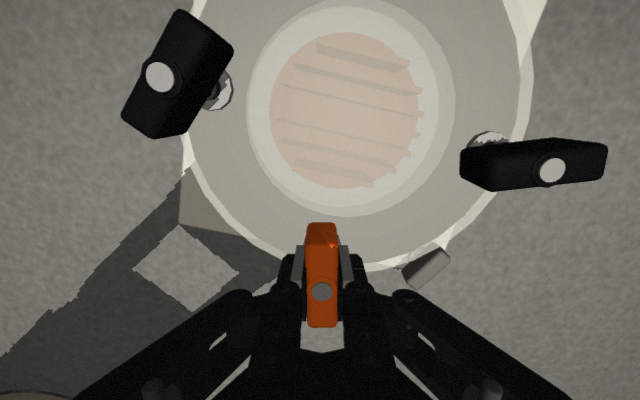

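Emit:
{"api": "play_rows", "payload": {"moves": [[[0, 0, 4], [0, 0, 0.3], 0.0], [[0, 0, 8], [0, 0, 0.6], 0.0], [[0, 0, 12], [0, 0, 0.9], 0.0], [[0, 0, 16], [0, 0, 1.3], 0.0]]}}

```text
clock: 4.55
eef_pos: [531.4, 49.9, 113.9]
tcp_rot: [-3.141, -0.001, 0.59]
contact_force: [1.7, -0.7, -10.5]
opening: 0.179
```

```bash
python3 -c "
from h import *
st()"
```

```text
clk 4.55 pos [531.4  49.9 113.9] yaw 33.81 rp [-3.141e+00 -1.000e-03] F [  1.7  -0.7 -10.5] T [ 0.052 -0.187  0.33 ] op 0.179 q6 1.07 qv 0.693 eff6 -0.771
```

Emit:
{"api": "play_rows", "payload": {"moves": [[[0, 0, 0], [0, 0, 0], 0.0], [[0, 0, 0], [0, 0, 0], 0.0]]}}

```text
clock: 4.75
eef_pos: [531.4, 49.9, 113.9]
tcp_rot: [-3.141, -0.001, 0.592]
contact_force: [2.3, 0.4, -14.3]
opening: 0.174
```

```bash
python3 -c "
from h import *
st()"
```

```text
clk 4.75 pos [531.4  49.9 113.9] yaw 33.9 rp [-3.141e+00 -1.000e-03] F [  2.3   0.4 -14.3] T [ 0.027 -0.449 -0.179] op 0.174 q6 1.069 qv -0.003 eff6 0.02
```

Emit:
{"api": "play_rows", "payload": {"moves": [[[0, 0, 4], [0, 0, 0.3], 0.0], [[0, 0, 8], [0, 0, 0.6], 0.0], [[0, 0, 12], [0, 0, 0.9], 0.0]]}}

```text
clock: 5.05
eef_pos: [531.4, 49.9, 113.1]
tcp_rot: [-3.141, -0.001, 0.382]
contact_force: [1.6, 0.1, -13.0]
opening: 0.17
```

```bash
python3 -c "
from h import *
st()"
```

```text
clk 5.05 pos [531.4  49.9 113.1] yaw 21.88 rp [-3.141e+00 -1.000e-03] F [  1.6   0.1 -13. ] T [ 0.026 -0.362  0.384] op 0.17 q6 1.279 qv 0.692 eff6 -0.73
```

Emit:
{"api": "play_rows", "payload": {"moves": [[[0, 0, 3.5], [0, 0, 0.3], 0.0], [[0, 0, 7], [0, 0, 0.55], 0.0]]}}

```text
clock: 5.25
eef_pos: [531.4, 49.9, 112.5]
tcp_rot: [-3.141, -0.001, 0.26]
contact_force: [2.0, 0.2, -13.3]
opening: 0.178
```

```bash
python3 -c "
from h import *
st()"
```

```text
clk 5.25 pos [531.4  49.9 112.5] yaw 14.89 rp [-3.141e+00 -1.000e-03] F [  2.    0.2 -13.3] T [ 0.045 -0.389  0.476] op 0.178 q6 1.401 qv 0.604 eff6 -0.535
```

Emit:
{"api": "play_rows", "payload": {"moves": [[[0, 0, 0], [0, 0, 0], 0.0], [[0, 0, 0], [0, 0, 0], 0.0]]}}

```text
clock: 5.45
eef_pos: [531.4, 49.8, 112.5]
tcp_rot: [-3.141, -0.001, 0.262]
contact_force: [1.7, -0.6, -14.3]
opening: 0.175
```

```bash
python3 -c "
from h import *
st()"
```

```text
clk 5.45 pos [531.4  49.8 112.5] yaw 15.02 rp [-3.141e+00 -1.000e-03] F [  1.7  -0.6 -14.3] T [ 0.027 -0.437 -0.013] op 0.175 q6 1.399 qv 0.003 eff6 0.065
```

```bash
python3 -c "
from h import *
for i in range(8):
    r.grab_frame('wrist');s=r.sense();print(s['wrist_torque'].round(3),s['contact_force'].round(1),s['qpos'][5].round(4))"
```

```text
[ 0.048 -0.436  0.023] [  2.8  -0.2 -13.5] 1.3991
[ 0.088 -0.442  0.031] [  3.   -1.4 -13.9] 1.3995
[ 0.09  -0.409  0.057] [  2.2   0.4 -14.2] 1.3998
[ 0.139 -0.484  0.033] [  3.5   1.3 -14. ] 1.4001
[ 0.021 -0.469  0.076] [  3.5  -0.7 -13.5] 1.4004
[ 0.126 -0.479  0.132] [  2.6   0.3 -14.1] 1.4006
[ 0.034 -0.433  0.119] [  2.9   0.3 -14.6] 1.4007
[ 0.107 -0.443  0.126] [  3.6   0.6 -13.5] 1.4008
```

```bash
python3 -c "
from h import *
go([655.6,143.5,172],np.radians(106.4))"
```

```text
turn [ 4.000e-02 -5.000e-02 -9.149e+01] shift [144.2 -58.6 -59.3] q [0.091 0.361 1.931 0.    0.849 1.401] clock 5.85
```

Emit:
{"api": "play_rows", "payload": {"moves": [[[0, 0, 0], [0, 0, 0], 0.6], [[0, 0, 0], [0, 0, 0], 0.6], [[0, 0, 0], [0, 0, -30], 0.6], [[0, 0, 0], [0, 0, -59], 0.6], [[0, 0, -8], [36, -15, -59], 0.6], [[0, 0, -16], [72, -29, -59], 0.6], [[0, 0, -24], [108, -44, -59], 0.6], [[0, 0, -32], [144, -58.6, -59], 0.6], [[0, 0, -40], [144, -58.6, -59], 0.6], [[0, 0, -48], [144, -58.6, -59], 0.6], [[0, 0, -56], [144, -58.6, -59], 0.6], [[0, 0, -64], [144, -58.6, -59], 0.6], [[0, 0, -72], [144, -58.6, -59], 0.6], [[0, 0, -80], [144, -58.6, -59], 0.6], [[0, 0, -88], [144, -58.6, -59], 0.6], [[0, 0, -91.5], [144, -58.6, -59], 0.6], [[0, 0, -91.5], [144, -58.6, -59], 0.6]]}}

```text
clock: 7.55
eef_pos: [655.9, 143.6, 172.7]
tcp_rot: [3.139, -0.0, 1.858]
contact_force: [0.0, 0.2, 0.0]
opening: 0.599
```

Run:
```python
from h import *
st()
go([655.6,143.5,113],np.radians(106.4))
f=r.grab_frame("wrist");cv2.imwrite("pics/w3.png",f["color"][:,:,::-1])
```

```text
clk 7.55 pos [655.9 143.6 172.7] yaw 106.45 rp [ 3.139 -0.   ] F [0.  0.2 0. ] T [-0.029  0.032  0.033] op 0.599 q6 -0.074 qv 0.078 eff6 -1.014
turn [ 0.14 -0.    0.05] shift [-0.  -0.4 59.7] q [ 0.213  0.478  1.58   0.     1.081 -0.074] clock 7.55
```

View pics/w3.png

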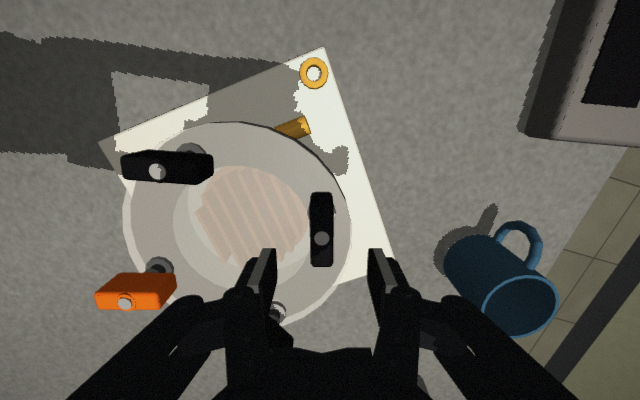

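Emit:
{"api": "play_rows", "payload": {"moves": [[[0, 0, 0], [0, -0.4, 30], 0.6], [[0, 0, 0], [0, -0.4, 59], 0.6], [[0, 0, 0], [0, -0.4, 59], 0.6], [[0, 0, 0], [0, -0.4, 59], 0.0], [[0, 0, 0], [0, -0.4, 59], 0.0], [[0, 0, 0], [0, -0.4, 59], 0.0], [[0, 0, 0], [0, -0.4, 59], 0.0], [[0, 0, 0], [0, -0.4, 59], 0.0]], "newtons": 70}}

```text
clock: 8.4
eef_pos: [655.8, 143.5, 115.6]
tcp_rot: [3.138, 0.0, 1.855]
contact_force: [-4.0, -0.9, 6.9]
opening: 0.18
```

```bash
python3 -c "
from h import *
st()"
```

```text
clk 8.4 pos [655.8 143.5 115.6] yaw 106.3 rp [3.138 0.   ] F [-4.  -0.9  6.9] T [-0.19   0.709  0.052] op 0.18 q6 -0.071 qv 0.0 eff6 0.02
```

Emit:
{"api": "play_rows", "payload": {"moves": [[[0, 0, 4], [0, 0, 0.3], 0.0], [[0, 0, 8], [0, 0, 0.6], 0.0], [[0, 0, 12], [0, 0, 0.9], 0.0]]}}

```text
clock: 8.7
eef_pos: [655.7, 143.5, 114.8]
tcp_rot: [3.138, -0.0, 1.643]
contact_force: [0.4, 0.3, -8.4]
opening: 0.176
```

```bash
python3 -c "
from h import *
st()"
```

```text
clk 8.7 pos [655.7 143.5 114.8] yaw 94.16 rp [ 3.138 -0.   ] F [ 0.4  0.3 -8.4] T [-0.006 -0.055  0.392] op 0.176 q6 0.141 qv 0.692 eff6 -0.784
```

Emit:
{"api": "play_rows", "payload": {"moves": [[[0, 0, 4], [0, 0, 0.3], 0.0]]}}

```text
clock: 8.8
eef_pos: [655.6, 143.5, 114.5]
tcp_rot: [3.138, -0.0, 1.571]
contact_force: [3.1, 0.3, -9.8]
opening: 0.173
```

```bash
python3 -c "
from h import *
st()"
```

```text
clk 8.8 pos [655.6 143.5 114.5] yaw 90.02 rp [ 3.138 -0.   ] F [ 3.1  0.3 -9.8] T [ 0.102 -0.197  0.406] op 0.173 q6 0.213 qv 0.721 eff6 -0.85
```

Emit:
{"api": "play_rows", "payload": {"moves": [[[0, 0, 4], [0, 0, 0.3], 0.0]]}}

```text
clock: 8.9
eef_pos: [655.6, 143.5, 114.1]
tcp_rot: [3.138, -0.0, 1.499]
contact_force: [1.9, 0.8, -10.4]
opening: 0.174
```

```bash
python3 -c "
from h import *
st()"
```

```text
clk 8.9 pos [655.6 143.5 114.1] yaw 85.87 rp [ 3.138 -0.   ] F [  1.9   0.8 -10.4] T [ 0.043 -0.163  0.333] op 0.174 q6 0.286 qv 0.719 eff6 -0.822
```

Emit:
{"api": "play_rows", "payload": {"moves": [[[0, 0, 4], [0, 0, 0.3], 0.0]]}}

```text
clock: 9.0
eef_pos: [655.5, 143.5, 113.8]
tcp_rot: [3.138, -0.0, 1.426]
contact_force: [1.0, 1.4, -9.1]
opening: 0.175
```

```bash
python3 -c "
from h import *
st()"
```

```text
clk 9.0 pos [655.5 143.5 113.8] yaw 81.72 rp [ 3.138 -0.   ] F [ 1.   1.4 -9.1] T [ 0.077 -0.095  0.357] op 0.175 q6 0.359 qv 0.721 eff6 -0.822
```

Emit:
{"api": "play_rows", "payload": {"moves": [[[0, 0, 4], [0, 0, 0.3], 0.0]]}}

```text
clock: 9.1
eef_pos: [655.5, 143.5, 113.5]
tcp_rot: [3.138, -0.001, 1.354]
contact_force: [1.6, 1.1, -9.4]
opening: 0.172
```

```bash
python3 -c "
from h import *
st()"
```

```text
clk 9.1 pos [655.5 143.5 113.5] yaw 77.57 rp [ 3.138e+00 -1.000e-03] F [ 1.6  1.1 -9.4] T [ 0.071 -0.2    0.333] op 0.172 q6 0.431 qv 0.72 eff6 -0.821
```

Emit:
{"api": "play_rows", "payload": {"moves": [[[0, 0, 4], [0, 0, 0.3], 0.0]]}}

```text
clock: 9.2
eef_pos: [655.5, 143.5, 113.2]
tcp_rot: [3.138, -0.001, 1.281]
contact_force: [2.1, -0.0, -9.6]
opening: 0.172
```

```bash
python3 -c "
from h import *
st()"
```

```text
clk 9.2 pos [655.5 143.5 113.2] yaw 73.42 rp [ 3.138e+00 -1.000e-03] F [ 2.1 -0.  -9.6] T [ 0.041 -0.122  0.401] op 0.172 q6 0.504 qv 0.723 eff6 -0.821
```

Emit:
{"api": "play_rows", "payload": {"moves": [[[0, 0, 4], [0, 0, 0.3], 0.0]]}}

```text
clock: 9.3
eef_pos: [655.4, 143.5, 112.8]
tcp_rot: [3.138, -0.001, 1.209]
contact_force: [2.1, 0.3, -8.5]
opening: 0.172
```

```bash
python3 -c "
from h import *
st()"
```

```text
clk 9.3 pos [655.4 143.5 112.8] yaw 69.27 rp [ 3.138e+00 -1.000e-03] F [ 2.1  0.3 -8.5] T [ 0.057 -0.087  0.409] op 0.172 q6 0.576 qv 0.721 eff6 -0.806
```

Emit:
{"api": "play_rows", "payload": {"moves": [[[0, 0, 2], [0, 0, 0.15], 0.0]]}}

```text
clock: 9.4
eef_pos: [655.5, 143.5, 112.7]
tcp_rot: [3.138, -0.001, 1.172]
contact_force: [1.9, 1.3, -9.5]
opening: 0.175
```

```bash
python3 -c "
from h import *
st()"
```

```text
clk 9.4 pos [655.5 143.5 112.7] yaw 67.14 rp [ 3.138e+00 -1.000e-03] F [ 1.9  1.3 -9.5] T [ 0.098 -0.12   0.37 ] op 0.175 q6 0.614 qv 0.345 eff6 0.229
```

Emit:
{"api": "play_rows", "payload": {"moves": [[[0, 0, 2], [0, 0, 0.15], 0.0]]}}

```text
clock: 9.5
eef_pos: [655.4, 143.5, 112.6]
tcp_rot: [3.138, -0.001, 1.136]
contact_force: [2.0, 1.1, -8.9]
opening: 0.175
```

```bash
python3 -c "
from h import *
st()
for i in range(6):
    r.grab_frame('wrist');s=r.sense();print(s['wrist_torque'].round(3)[2],s['joint_efforts'][5].round(3),s['qpos'][5].round(4))"
```

```text
clk 9.5 pos [655.4 143.5 112.6] yaw 65.07 rp [ 3.138e+00 -1.000e-03] F [ 2.   1.1 -8.9] T [ 0.107 -0.111  0.375] op 0.175 q6 0.65 qv 0.37 eff6 -0.16
0.309 -0.067 0.6524
0.061 0.645 0.6494
-0.017 0.251 0.6483
0.068 0.081 0.6481
0.057 0.049 0.6481
0.032 0.062 0.6482
```

Emit:
{"api": "play_rows", "payload": {"moves": [[[0, 0, 2], [0, 0, 0.15], 0.0]]}}

```text
clock: 9.9
eef_pos: [655.4, 143.5, 112.4]
tcp_rot: [3.138, -0.001, 1.103]
contact_force: [1.9, -0.2, -9.3]
opening: 0.174
```

```bash
python3 -c "
from h import *
st()"
```

```text
clk 9.9 pos [655.4 143.5 112.4] yaw 63.22 rp [ 3.138e+00 -1.000e-03] F [ 1.9 -0.2 -9.3] T [ 0.097 -0.113  0.429] op 0.174 q6 0.682 qv 0.368 eff6 -0.555
```

Emit:
{"api": "play_rows", "payload": {"moves": [[[0, 0, 2], [0, 0, 0.15], 0.0]]}}

```text
clock: 10.0
eef_pos: [655.4, 143.5, 112.3]
tcp_rot: [3.138, -0.001, 1.068]
contact_force: [1.7, 0.5, -9.5]
opening: 0.175
```

```bash
python3 -c "
from h import *
st()"
```

```text
clk 10.0 pos [655.4 143.5 112.3] yaw 61.2 rp [ 3.138e+00 -1.000e-03] F [ 1.7  0.5 -9.5] T [ 0.077 -0.183  0.405] op 0.175 q6 0.718 qv 0.339 eff6 -0.173
```

```bash
python3 -c "
from h import *
go([640.6,34.2,172],np.radians(146.1))"
```

```text
turn [  0.22   0.1  -84.9 ] shift [-102.9   39.9  -59.7] q [ 0.214  0.542  1.624 -0.002  0.972  0.718] clock 10.0
```

Emit:
{"api": "play_rows", "payload": {"moves": [[[0, 0, 0], [0, 0, 0], 0.6], [[0, 0, 0], [0, 0, 0], 0.6], [[0, 0, 0], [0, 0, -30], 0.6], [[0, 0, 0], [0, 0, -59], 0.6], [[0, 0, -8], [-34, 13, -59], 0.6], [[0, 0, -16], [-68, 27, -59], 0.6], [[0, 0, -24], [-103, 39.9, -59], 0.6], [[0, 0, -32], [-103, 39.9, -59], 0.6], [[0, 0, -40], [-103, 39.9, -59], 0.6], [[0, 0, -48], [-103, 39.9, -59], 0.6], [[0, 0, -56], [-103, 39.9, -59], 0.6], [[0, 0, -64], [-103, 39.9, -59], 0.6], [[0, 0, -72], [-103, 39.9, -59], 0.6], [[0, 0, -80], [-103, 39.9, -59], 0.6], [[0, 0, -84.9], [-103, 39.9, -59], 0.6], [[0, 0, -84.9], [-103, 39.9, -59], 0.6]]}}

```text
clock: 11.6
eef_pos: [641.0, 34.1, 172.3]
tcp_rot: [3.139, 0.005, 2.552]
contact_force: [-0.6, -0.1, 0.2]
opening: 0.598
```

Run:
```python
from h import *
st()
go([640.6,34.2,113],np.radians(146.1))
f=r.grab_frame("wrist");cv2.imwrite("pics/w4.png",f["color"][:,:,::-1])
```

```text
clk 11.6 pos [641.   34.1 172.3] yaw 146.21 rp [3.139 0.005] F [-0.6 -0.1  0.2] T [ 0.037 -0.008 -0.021] op 0.598 q6 -0.929 qv 0.11 eff6 -1.332
turn [0.14 0.27 0.11] shift [ 0.7 -0.3 59.3] q [ 5.100e-02  4.340e-01  1.652e+00 -1.000e-03  1.050e+00 -9.290e-01] clock 11.6
```

View pics/w4.png

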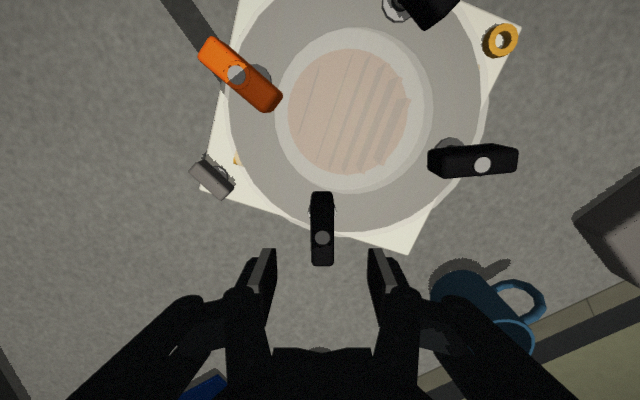

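Emit:
{"api": "play_rows", "payload": {"moves": [[[0.1, 0.3, 0.1], [0.7, -0.3, 30], 0.6], [[0.1, 0.3, 0.1], [0.7, -0.3, 58], 0.6], [[0.1, 0.3, 0.1], [0.7, -0.3, 58], 0.6], [[0.1, 0.3, 0.1], [0.7, -0.3, 58], 0.0], [[0.1, 0.3, 0.1], [0.7, -0.3, 58], 0.0], [[0.1, 0.3, 0.1], [0.7, -0.3, 58], 0.0], [[0.1, 0.3, 0.1], [0.7, -0.3, 58], 0.0], [[0.1, 0.3, 0.1], [0.7, -0.3, 58], 0.0]], "newtons": 70}}

```text
clock: 12.45
eef_pos: [641.6, 34.1, 116.1]
tcp_rot: [3.14, 0.002, 2.547]
contact_force: [-1.5, -0.6, 6.4]
opening: 0.171
```

```bash
python3 -c "
from h import *
st()"
```

```text
clk 12.45 pos [641.6  34.1 116.1] yaw 145.92 rp [3.14e+00 2.00e-03] F [-1.5 -0.6  6.4] T [-0.203  0.267  0.062] op 0.171 q6 -0.926 qv -0.001 eff6 0.047
```

Emit:
{"api": "play_rows", "payload": {"moves": [[[0, 0, 4], [0, 0, 0.3], 0.0], [[0, 0, 8], [0, 0, 0.6], 0.0], [[0, 0, 12], [0, 0, 0.9], 0.0]]}}

```text
clock: 12.75
eef_pos: [641.4, 33.9, 115.2]
tcp_rot: [3.14, 0.001, 2.335]
contact_force: [1.3, -0.4, -5.0]
opening: 0.17
```

```bash
python3 -c "
from h import *
st()"
```

```text
clk 12.75 pos [641.4  33.9 115.2] yaw 133.78 rp [3.14e+00 1.00e-03] F [ 1.3 -0.4 -5. ] T [-0.178 -0.012  0.421] op 0.17 q6 -0.714 qv 0.694 eff6 -0.797
```

Emit:
{"api": "play_rows", "payload": {"moves": [[[0, 0, 4], [0, 0, 0.3], 0.0]]}}

```text
clock: 12.85
eef_pos: [641.3, 33.8, 114.9]
tcp_rot: [3.14, 0.001, 2.263]
contact_force: [0.9, 0.9, -6.5]
opening: 0.176
```

```bash
python3 -c "
from h import *
st()"
```

```text
clk 12.85 pos [641.3  33.8 114.9] yaw 129.64 rp [3.14e+00 1.00e-03] F [ 0.9  0.9 -6.5] T [-0.035 -0.162  0.362] op 0.176 q6 -0.641 qv 0.721 eff6 -0.865
```

Emit:
{"api": "play_rows", "payload": {"moves": [[[0, 0, 4], [0, 0, 0.3], 0.0]]}}

```text
clock: 12.95
eef_pos: [641.3, 33.8, 114.6]
tcp_rot: [3.14, 0.002, 2.19]
contact_force: [1.2, -0.0, -5.4]
opening: 0.172
```

```bash
python3 -c "
from h import *
st()"
```

```text
clk 12.95 pos [641.3  33.8 114.6] yaw 125.49 rp [3.14e+00 2.00e-03] F [ 1.2 -0.  -5.4] T [-0.115 -0.164  0.408] op 0.172 q6 -0.569 qv 0.719 eff6 -0.837
```

Emit:
{"api": "play_rows", "payload": {"moves": [[[0, 0, 4], [0, 0, 0.3], 0.0]]}}

```text
clock: 13.05
eef_pos: [641.2, 33.7, 114.3]
tcp_rot: [3.14, 0.002, 2.118]
contact_force: [1.4, -0.1, -5.6]
opening: 0.179
```

```bash
python3 -c "
from h import *
st()"
```

```text
clk 13.05 pos [641.2  33.7 114.3] yaw 121.35 rp [3.14e+00 2.00e-03] F [ 1.4 -0.1 -5.6] T [-0.023 -0.068  0.335] op 0.179 q6 -0.496 qv 0.72 eff6 -0.837
```

Emit:
{"api": "play_rows", "payload": {"moves": [[[0, 0, 3], [0, 0, 0.2], 0.0]]}}

```text
clock: 13.15
eef_pos: [641.1, 33.7, 114.0]
tcp_rot: [3.14, 0.002, 2.063]
contact_force: [0.9, 0.1, -6.1]
opening: 0.176
```

```bash
python3 -c "
from h import *
st()"
```

```text
clk 13.15 pos [641.1  33.7 114. ] yaw 118.21 rp [3.14e+00 2.00e-03] F [ 0.9  0.1 -6.1] T [-0.055 -0.208  0.303] op 0.176 q6 -0.441 qv 0.531 eff6 -0.325
```

Emit:
{"api": "play_rows", "payload": {"moves": [[[0, 0, 3], [0, 0, 0.2], 0.0]]}}

```text
clock: 13.25
eef_pos: [641.1, 33.6, 113.8]
tcp_rot: [3.14, 0.002, 2.009]
contact_force: [0.5, -0.8, -6.0]
opening: 0.171
```

```bash
python3 -c "
from h import *
st()"
```

```text
clk 13.25 pos [641.1  33.6 113.8] yaw 115.1 rp [3.14e+00 2.00e-03] F [ 0.5 -0.8 -6. ] T [-0.065 -0.106  0.36 ] op 0.171 q6 -0.387 qv 0.544 eff6 -0.524
```

Emit:
{"api": "play_rows", "payload": {"moves": [[[0, 0, 3], [0, 0, 0.2], 0.0]]}}

```text
clock: 13.35
eef_pos: [641.0, 33.6, 113.5]
tcp_rot: [3.14, 0.002, 1.955]
contact_force: [1.5, -0.7, -5.5]
opening: 0.174
```

```bash
python3 -c "
from h import *
st()"
```

```text
clk 13.35 pos [641.   33.6 113.5] yaw 112.0 rp [3.14e+00 2.00e-03] F [ 1.5 -0.7 -5.5] T [ 0.004 -0.059  0.342] op 0.174 q6 -0.332 qv 0.54 eff6 -0.529
```

Emit:
{"api": "play_rows", "payload": {"moves": [[[0, 0, 3], [0, 0, 0.2], 0.0]]}}

```text
clock: 13.45
eef_pos: [641.0, 33.6, 113.3]
tcp_rot: [3.139, 0.002, 1.901]
contact_force: [1.8, -0.1, -6.5]
opening: 0.173
```

```bash
python3 -c "
from h import *
st()"
```

```text
clk 13.45 pos [641.   33.6 113.3] yaw 108.89 rp [3.139e+00 2.000e-03] F [ 1.8 -0.1 -6.5] T [-0.058 -0.08   0.367] op 0.173 q6 -0.278 qv 0.539 eff6 -0.534
```

Emit:
{"api": "play_rows", "payload": {"moves": [[[0, 0, 3], [0, 0, 0.2], 0.0]]}}

```text
clock: 13.55
eef_pos: [640.9, 33.6, 113.0]
tcp_rot: [3.139, 0.002, 1.846]
contact_force: [2.2, -0.2, -5.2]
opening: 0.176
```

```bash
python3 -c "
from h import *
st()"
```

```text
clk 13.55 pos [640.9  33.6 113. ] yaw 105.79 rp [3.139e+00 2.000e-03] F [ 2.2 -0.2 -5.2] T [-0.012 -0.075  0.396] op 0.176 q6 -0.223 qv 0.539 eff6 -0.523
```

Emit:
{"api": "play_rows", "payload": {"moves": [[[0, 0, 3], [0, 0, 0.2], 0.0]]}}

```text
clock: 13.65
eef_pos: [640.8, 33.5, 112.8]
tcp_rot: [3.139, 0.002, 1.792]
contact_force: [1.4, 0.0, -5.0]
opening: 0.175
```

```bash
python3 -c "
from h import *
st()"
```

```text
clk 13.65 pos [640.8  33.5 112.8] yaw 102.69 rp [3.139e+00 2.000e-03] F [ 1.4  0.  -5. ] T [-0.002 -0.062  0.422] op 0.175 q6 -0.169 qv 0.541 eff6 -0.502
```

Emit:
{"api": "play_rows", "payload": {"moves": [[[0, 0, 3], [0, 0, 0.2], 0.0]]}}

```text
clock: 13.75
eef_pos: [640.8, 33.5, 112.6]
tcp_rot: [3.139, 0.002, 1.738]
contact_force: [2.4, -0.3, -5.4]
opening: 0.175
```

```bash
python3 -c "
from h import *
st()"
```

```text
clk 13.75 pos [640.8  33.5 112.6] yaw 99.59 rp [3.139e+00 2.000e-03] F [ 2.4 -0.3 -5.4] T [ 0.017 -0.083  0.401] op 0.175 q6 -0.115 qv 0.541 eff6 -0.49
```

Emit:
{"api": "play_rows", "payload": {"moves": [[[0, 0, 3], [0, 0, 0.2], 0.0]]}}

```text
clock: 13.85
eef_pos: [640.7, 33.5, 112.4]
tcp_rot: [3.139, 0.002, 1.684]
contact_force: [1.3, -0.1, -6.1]
opening: 0.172
```

```bash
python3 -c "
from h import *
st()"
```

```text
clk 13.85 pos [640.7  33.5 112.4] yaw 96.49 rp [3.139e+00 2.000e-03] F [ 1.3 -0.1 -6.1] T [ 0.07  -0.1    0.391] op 0.172 q6 -0.06 qv 0.54 eff6 -0.477
```

Emit:
{"api": "play_rows", "payload": {"moves": [[[0, 0, 3], [0, 0, 0.2], 0.0]]}}

```text
clock: 13.95
eef_pos: [640.6, 33.5, 112.1]
tcp_rot: [3.139, 0.003, 1.63]
contact_force: [1.3, -0.9, -5.9]
opening: 0.175
```

```bash
python3 -c "
from h import *
st()"
```

```text
clk 13.95 pos [640.6  33.5 112.1] yaw 93.39 rp [3.139e+00 3.000e-03] F [ 1.3 -0.9 -5.9] T [0.006 0.009 0.362] op 0.175 q6 -0.006 qv 0.54 eff6 -0.463
```

Emit:
{"api": "play_rows", "payload": {"moves": [[[0, 0, 3], [0, 0, 0.2], 0.0]]}}

```text
clock: 14.05
eef_pos: [640.6, 33.5, 111.9]
tcp_rot: [3.139, 0.003, 1.576]
contact_force: [1.1, -0.4, -6.4]
opening: 0.172
```

```bash
python3 -c "
from h import *
st()"
```

```text
clk 14.05 pos [640.6  33.5 111.9] yaw 90.3 rp [3.139e+00 3.000e-03] F [ 1.1 -0.4 -6.4] T [ 0.055 -0.02   0.405] op 0.172 q6 0.048 qv 0.539 eff6 -0.448
```

Emit:
{"api": "play_rows", "payload": {"moves": [[[0, 0, 1], [0, 0, 0.1], 0.0]]}}

```text
clock: 14.15
eef_pos: [640.6, 33.5, 111.8]
tcp_rot: [3.139, 0.003, 1.557]
contact_force: [1.7, 0.3, -4.6]
opening: 0.176
```

```bash
python3 -c "
from h import *
st()
go([546.3,158.6,172],np.radians(13.9))"
```

```text
clk 14.15 pos [640.6  33.5 111.8] yaw 89.23 rp [3.139e+00 3.000e-03] F [ 1.7  0.3 -4.6] T [0.086 0.01  0.506] op 0.176 q6 0.067 qv 0.155 eff6 0.631
turn [2.500e-01 2.000e-02 7.533e+01] shift [123.7 -95.8 -60.8] q [ 0.051  0.504  1.693 -0.004  0.942  0.067] clock 14.15
```

```bash
python3 -c "
from h import *
go([655.5,143.5,170],np.radians(61.2))"
```

```text
turn [ 0.21  0.11 28.03] shift [110.1  13.6 -58.4] q [ 0.051  0.504  1.693 -0.004  0.942  0.067] clock 14.15
```

Emit:
{"api": "play_rows", "payload": {"moves": [[[0, 0, 0], [0, 0, 0], 0.6], [[0, 0, 0], [0, 0, 0], 0.6], [[0, 0, 0], [0, 0, -30], 0.6], [[0, 0, 0], [0, 0, -58], 0.6], [[0.2, 0.1, 8], [37, 5, -58], 0.6], [[0.2, 0.1, 16], [74, 9, -58], 0.6], [[0.2, 0.1, 24], [110.1, 13.6, -58], 0.6], [[0.2, 0.1, 28], [110.1, 13.6, -58], 0.6], [[0.2, 0.1, 28], [110.1, 13.6, -58], 0.6], [[0.2, 0.1, 28], [110.1, 13.6, -28], 0.6], [[0.2, 0.1, 28], [110.1, 13.6, 1], 0.6], [[0.2, 0.1, 28], [110.1, 13.6, 1], 0.6], [[0.2, 0.1, 28], [110.1, 13.6, 1], 0.0], [[0.2, 0.1, 28], [110.1, 13.6, 1], 0.0], [[0.2, 0.1, 28], [110.1, 13.6, 1], 0.0], [[0.2, 0.1, 28], [110.1, 13.6, 1], 0.0], [[0.2, 0.1, 28], [110.1, 13.6, 1], 0.0]], "newtons": 70}}

```text
clock: 15.85
eef_pos: [655.6, 143.9, 112.7]
tcp_rot: [3.142, -0.001, 1.069]
contact_force: [-5.1, 2.0, 6.0]
opening: 0.174
```

```bash
python3 -c "
from h import *
st()"
```

```text
clk 15.85 pos [655.6 143.9 112.7] yaw 61.26 rp [ 3.142e+00 -1.000e-03] F [-5.1  2.   6. ] T [0.289 0.85  0.138] op 0.174 q6 0.715 qv 0.002 eff6 0.099
```

Emit:
{"api": "play_rows", "payload": {"moves": [[[0, 0, 3], [0, 0, 0.2], 0.0]]}}

```text
clock: 15.95
eef_pos: [655.5, 144.0, 112.7]
tcp_rot: [3.141, -0.001, 1.018]
contact_force: [7.1, 0.3, -25.7]
opening: 0.174
```

```bash
python3 -c "
from h import *
st()"
```

```text
clk 15.95 pos [655.5 144.  112.7] yaw 58.32 rp [ 3.141e+00 -1.000e-03] F [  7.1   0.3 -25.7] T [ 0.065 -1.099  0.436] op 0.174 q6 0.766 qv 0.555 eff6 -0.983
```

Emit:
{"api": "play_rows", "payload": {"moves": [[[0, 0, 3], [0, 0, 0.2], 0.0]]}}

```text
clock: 16.05
eef_pos: [655.5, 144.0, 112.4]
tcp_rot: [3.141, -0.001, 0.965]
contact_force: [3.8, 1.9, -14.4]
opening: 0.169
```

```bash
python3 -c "
from h import *
st()"
```

```text
clk 16.05 pos [655.5 144.  112.4] yaw 55.28 rp [ 3.141e+00 -1.000e-03] F [  3.8   1.9 -14.4] T [ 0.215 -0.521  0.49 ] op 0.169 q6 0.819 qv 0.515 eff6 -0.442
```

Emit:
{"api": "play_rows", "payload": {"moves": [[[0, 0, 3], [0, 0, 0.2], 0.0]]}}

```text
clock: 16.15
eef_pos: [655.5, 144.0, 112.1]
tcp_rot: [3.141, -0.002, 0.912]
contact_force: [3.1, 1.0, -10.9]
opening: 0.176
```

```bash
python3 -c "
from h import *
st()
go([546.3,158.6,172],np.radians(13.9))"
```

```text
clk 16.15 pos [655.5 144.  112.1] yaw 52.24 rp [ 3.141e+00 -2.000e-03] F [  3.1   1.  -10.9] T [ 0.164 -0.307  0.446] op 0.176 q6 0.873 qv 0.528 eff6 -0.428
turn [ 3.000e-02 -1.100e-01  3.834e+01] shift [-55.2 -95.3 -60.1] q [0.214 0.544 1.622 0.    0.974 0.873] clock 16.15
```

Emit:
{"api": "play_rows", "payload": {"moves": [[[0, 0, 0], [0, 0, 0], 0.6], [[0, 0, 0], [0, 0, 0], 0.6], [[0, 0, 0], [0, 0, -30], 0.6], [[0, 0, 0], [0, 0, -60], 0.6], [[0, 0, 8], [-18, -32, -60], 0.6], [[0, 0, 16], [-37, -64, -60], 0.6], [[0, 0, 24], [-55.2, -95.3, -60], 0.6], [[0, 0, 32], [-55.2, -95.3, -60], 0.6], [[0, 0, 38.3], [-55.2, -95.3, -60], 0.6], [[0, 0, 38.3], [-55.2, -95.3, -60], 0.6]]}}

```text
clock: 17.15
eef_pos: [546.7, 158.9, 173.3]
tcp_rot: [-3.141, -0.004, 0.243]
contact_force: [0.2, 0.5, 0.7]
opening: 0.601
```

Run:
```python
from h import *
st()
go([546.3,158.6,114],np.radians(13.9))
f=r.grab_frame("wrist");cv2.imwrite("pics/w5.png",f["color"][:,:,::-1])
```

```text
clk 17.15 pos [546.7 158.9 173.3] yaw 13.93 rp [-3.141 -0.004] F [0.2 0.5 0.7] T [-0.016  0.016  0.021] op 0.601 q6 1.608 qv -0.125 eff6 1.647
turn [-0.02 -0.24  0.03] shift [-0.7  0.2 59.3] q [0.28  0.328 1.812 0.    0.997 1.608] clock 17.15
```

View pics/w5.png

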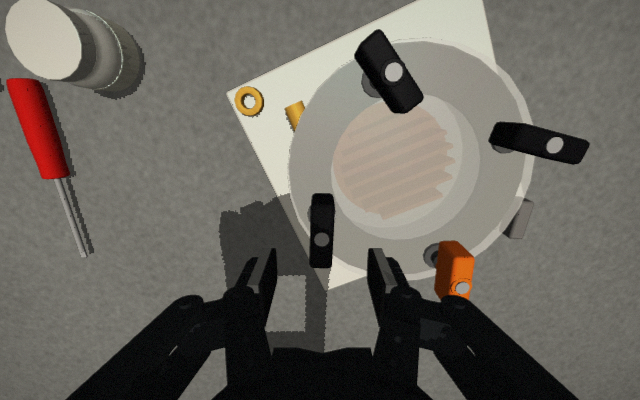

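Emit:
{"api": "play_rows", "payload": {"moves": [[[0, -0.2, 0], [-0.7, 0.2, 30], 0.6], [[0, -0.2, 0], [-0.7, 0.2, 59], 0.6], [[0, -0.2, 0], [-0.7, 0.2, 59], 0.6], [[0, -0.2, 0], [-0.7, 0.2, 59], 0.0], [[0, -0.2, 0], [-0.7, 0.2, 59], 0.0], [[0, -0.2, 0], [-0.7, 0.2, 59], 0.0], [[0, -0.2, 0], [-0.7, 0.2, 59], 0.0], [[0, -0.2, 0], [-0.7, 0.2, 59], 0.0]], "newtons": 70}}

```text
clock: 18.0
eef_pos: [547.4, 159.3, 115.9]
tcp_rot: [-3.14, -0.003, 0.247]
contact_force: [-2.5, 2.4, 6.7]
opening: 0.175
```

```bash
python3 -c "
from h import *
st()"
```

```text
clk 18.0 pos [547.4 159.3 115.9] yaw 14.14 rp [-3.14e+00 -3.00e-03] F [-2.5  2.4  6.7] T [ 0.46   0.318 -0.161] op 0.175 q6 1.603 qv -0.0 eff6 -0.133
```

Emit:
{"api": "play_rows", "payload": {"moves": [[[0, 0, 3], [0, 0, 0.2], 0.0], [[0, 0, 6], [0, 0, 0.4], 0.0]]}}

```text
clock: 18.2
eef_pos: [547.4, 159.2, 115.6]
tcp_rot: [-3.141, -0.003, 0.142]
contact_force: [1.4, 1.2, -8.3]
opening: 0.175
```

```bash
python3 -c "
from h import *
st()"
```

```text
clk 18.2 pos [547.4 159.2 115.6] yaw 8.11 rp [-3.141e+00 -3.000e-03] F [ 1.4  1.2 -8.3] T [ 0.022 -0.288  0.364] op 0.175 q6 1.709 qv 0.523 eff6 -0.561
```

Emit:
{"api": "play_rows", "payload": {"moves": [[[0, 0, 3], [0, 0, 0.2], 0.0]]}}

```text
clock: 18.3
eef_pos: [547.5, 159.1, 115.3]
tcp_rot: [-3.141, -0.004, 0.089]
contact_force: [2.3, 0.2, -9.9]
opening: 0.18
```

```bash
python3 -c "
from h import *
st()"
```

```text
clk 18.3 pos [547.5 159.1 115.3] yaw 5.07 rp [-3.141 -0.004] F [ 2.3  0.2 -9.9] T [ 0.091 -0.313  0.41 ] op 0.18 q6 1.762 qv 0.531 eff6 -0.517
```

Emit:
{"api": "play_rows", "payload": {"moves": [[[0, 0, 3], [0, 0, 0.2], 0.0]]}}

```text
clock: 18.4
eef_pos: [547.4, 159.1, 115.1]
tcp_rot: [-3.141, -0.004, 0.035]
contact_force: [1.7, 0.5, -8.6]
opening: 0.174
```

```bash
python3 -c "
from h import *
st()"
```

```text
clk 18.4 pos [547.4 159.1 115.1] yaw 2.03 rp [-3.141 -0.004] F [ 1.7  0.5 -8.6] T [ 0.12  -0.245  0.393] op 0.174 q6 1.816 qv 0.531 eff6 -0.51
```

Emit:
{"api": "play_rows", "payload": {"moves": [[[0, 0, 3], [0, 0, 0.2], 0.0]]}}

```text
clock: 18.5
eef_pos: [547.5, 159.0, 114.8]
tcp_rot: [-3.141, -0.004, -0.018]
contact_force: [1.7, 0.8, -8.3]
opening: 0.175
```

```bash
python3 -c "
from h import *
st()"
```

```text
clk 18.5 pos [547.5 159.  114.8] yaw -1.01 rp [-3.141 -0.004] F [ 1.7  0.8 -8.3] T [ 0.122 -0.23   0.35 ] op 0.175 q6 1.869 qv 0.533 eff6 -0.509
```

Emit:
{"api": "play_rows", "payload": {"moves": [[[0, 0, 3], [0, 0, 0.2], 0.0]]}}

```text
clock: 18.6
eef_pos: [547.5, 159.0, 114.6]
tcp_rot: [-3.141, -0.004, -0.071]
contact_force: [1.0, 1.4, -9.7]
opening: 0.177
```

```bash
python3 -c "
from h import *
st()"
```

```text
clk 18.6 pos [547.5 159.  114.6] yaw -4.05 rp [-3.141 -0.004] F [ 1.   1.4 -9.7] T [ 0.11  -0.134  0.396] op 0.177 q6 1.923 qv 0.533 eff6 -0.509
```

Emit:
{"api": "play_rows", "payload": {"moves": [[[0, 0, 3], [0, 0, 0.2], 0.0]]}}

```text
clock: 18.7
eef_pos: [547.5, 158.9, 114.4]
tcp_rot: [-3.141, -0.005, -0.124]
contact_force: [1.6, 1.1, -8.4]
opening: 0.173
```

```bash
python3 -c "
from h import *
st()"
```

```text
clk 18.7 pos [547.5 158.9 114.4] yaw -7.1 rp [-3.141 -0.005] F [ 1.6  1.1 -8.4] T [ 0.158 -0.212  0.403] op 0.173 q6 1.976 qv 0.529 eff6 -0.509
```

Emit:
{"api": "play_rows", "payload": {"moves": [[[0, 0, 3], [0, 0, 0.2], 0.0]]}}

```text
clock: 18.8
eef_pos: [547.4, 158.8, 114.1]
tcp_rot: [-3.141, -0.005, -0.177]
contact_force: [1.4, 1.3, -8.6]
opening: 0.175
```

```bash
python3 -c "
from h import *
st()"
```

```text
clk 18.8 pos [547.4 158.8 114.1] yaw -10.15 rp [-3.141 -0.005] F [ 1.4  1.3 -8.6] T [ 0.151 -0.11   0.357] op 0.175 q6 2.03 qv 0.533 eff6 -0.509
```

Emit:
{"api": "play_rows", "payload": {"moves": [[[0, 0, 3], [0, 0, 0.2], 0.0]]}}

```text
clock: 18.9
eef_pos: [547.4, 158.8, 113.9]
tcp_rot: [-3.141, -0.005, -0.23]
contact_force: [2.4, 1.4, -8.6]
opening: 0.177
```

```bash
python3 -c "
from h import *
st()"
```

```text
clk 18.9 pos [547.4 158.8 113.9] yaw -13.19 rp [-3.141 -0.005] F [ 2.4  1.4 -8.6] T [ 0.158 -0.139  0.357] op 0.177 q6 2.083 qv 0.531 eff6 -0.509
```

Emit:
{"api": "play_rows", "payload": {"moves": [[[0, 0, 3], [0, 0, 0.2], 0.0]]}}

```text
clock: 19.0
eef_pos: [547.4, 158.7, 113.6]
tcp_rot: [-3.141, -0.005, -0.283]
contact_force: [1.8, 1.4, -9.2]
opening: 0.177
```

```bash
python3 -c "
from h import *
st()"
```

```text
clk 19.0 pos [547.4 158.7 113.6] yaw -16.23 rp [-3.141 -0.005] F [ 1.8  1.4 -9.2] T [ 0.099 -0.088  0.37 ] op 0.177 q6 2.137 qv 0.532 eff6 -0.509
```

Emit:
{"api": "play_rows", "payload": {"moves": [[[0, 0, 3], [0, 0, 0.2], 0.0]]}}

```text
clock: 19.1
eef_pos: [547.4, 158.6, 113.4]
tcp_rot: [-3.141, -0.005, -0.336]
contact_force: [2.6, 0.6, -9.4]
opening: 0.179
```

```bash
python3 -c "
from h import *
st()"
```

```text
clk 19.1 pos [547.4 158.6 113.4] yaw -19.28 rp [-3.141 -0.005] F [ 2.6  0.6 -9.4] T [ 0.165 -0.176  0.357] op 0.179 q6 2.19 qv 0.532 eff6 -0.509
```

Emit:
{"api": "play_rows", "payload": {"moves": [[[0, 0, 3], [0, 0, 0.2], 0.0]]}}

```text
clock: 19.2
eef_pos: [547.4, 158.6, 113.2]
tcp_rot: [-3.141, -0.006, -0.39]
contact_force: [1.9, 1.5, -9.0]
opening: 0.173
```

```bash
python3 -c "
from h import *
st()"
```

```text
clk 19.2 pos [547.4 158.6 113.2] yaw -22.33 rp [-3.141 -0.006] F [ 1.9  1.5 -9. ] T [ 0.201 -0.115  0.339] op 0.173 q6 2.244 qv 0.531 eff6 -0.509
```

Emit:
{"api": "play_rows", "payload": {"moves": [[[0, 0, 3], [0, 0, 0.2], 0.0]]}}

```text
clock: 19.3
eef_pos: [547.4, 158.5, 112.9]
tcp_rot: [-3.141, -0.006, -0.443]
contact_force: [2.1, 0.9, -8.5]
opening: 0.179
```

```bash
python3 -c "
from h import *
st()"
```

```text
clk 19.3 pos [547.4 158.5 112.9] yaw -25.37 rp [-3.141 -0.006] F [ 2.1  0.9 -8.5] T [ 0.168 -0.086  0.408] op 0.179 q6 2.297 qv 0.534 eff6 -0.51
```

Emit:
{"api": "play_rows", "payload": {"moves": [[[0, 0, 3], [0, 0, 0.2], 0.0]]}}

```text
clock: 19.4
eef_pos: [547.3, 158.5, 112.7]
tcp_rot: [-3.141, -0.006, -0.496]
contact_force: [0.6, 1.7, -8.3]
opening: 0.173
```

```bash
python3 -c "
from h import *
st()"
```

```text
clk 19.4 pos [547.3 158.5 112.7] yaw -28.42 rp [-3.141 -0.006] F [ 0.6  1.7 -8.3] T [ 0.204 -0.094  0.332] op 0.173 q6 2.351 qv 0.529 eff6 -0.509
```

Emit:
{"api": "play_rows", "payload": {"moves": [[[0, 0, 3], [0, 0, 0.2], 0.0]]}}

```text
clock: 19.5
eef_pos: [547.3, 158.4, 112.4]
tcp_rot: [-3.14, -0.006, -0.549]
contact_force: [1.9, 0.4, -9.2]
opening: 0.174
```

```bash
python3 -c "
from h import *
st()"
```

```text
clk 19.5 pos [547.3 158.4 112.4] yaw -31.46 rp [-3.14  -0.006] F [ 1.9  0.4 -9.2] T [ 0.182 -0.072  0.385] op 0.174 q6 2.404 qv 0.533 eff6 -0.51
```

Emit:
{"api": "play_rows", "payload": {"moves": [[[0, 0, 3], [0, 0, 0.2], 0.0]]}}

```text
clock: 19.6
eef_pos: [547.3, 158.4, 112.2]
tcp_rot: [-3.14, -0.006, -0.602]
contact_force: [2.0, 1.4, -8.7]
opening: 0.174
```

```bash
python3 -c "
from h import *
st()"
```

```text
clk 19.6 pos [547.3 158.4 112.2] yaw -34.51 rp [-3.14  -0.006] F [ 2.   1.4 -8.7] T [ 0.239 -0.007  0.413] op 0.174 q6 2.458 qv 0.532 eff6 -0.509
```

Emit:
{"api": "play_rows", "payload": {"moves": [[[0, 0, 3], [0, 0, 0.2], 0.0]]}}

```text
clock: 19.7
eef_pos: [547.4, 158.3, 112.0]
tcp_rot: [-3.14, -0.007, -0.655]
contact_force: [4.3, -3.3, -7.4]
opening: 0.179
```

```bash
python3 -c "
from h import *
st()"
```

```text
clk 19.7 pos [547.4 158.3 112. ] yaw -37.56 rp [-3.14  -0.007] F [ 4.3 -3.3 -7.4] T [-0.509 -0.569  0.072] op 0.179 q6 2.511 qv 0.534 eff6 -0.699
```

Emit:
{"api": "play_rows", "payload": {"moves": [[[0, 0, 3], [0, 0, 0.2], 0.0]]}}

```text
clock: 19.8
eef_pos: [547.4, 158.1, 111.8]
tcp_rot: [-3.14, -0.007, -0.709]
contact_force: [0.8, 1.1, -7.9]
opening: 0.174
```

```bash
python3 -c "
from h import *
st()"
```

```text
clk 19.8 pos [547.4 158.1 111.8] yaw -40.6 rp [-3.14  -0.007] F [ 0.8  1.1 -7.9] T [ 0.15  -0.091  0.342] op 0.174 q6 2.565 qv 0.532 eff6 -0.481
```

Emit:
{"api": "play_rows", "payload": {"moves": [[[0, 0, 3], [0, 0, 0.2], 0.0]]}}

```text
clock: 19.9
eef_pos: [547.4, 158.1, 111.6]
tcp_rot: [-3.139, -0.007, -0.762]
contact_force: [1.9, 1.4, -8.9]
opening: 0.18
```

```bash
python3 -c "
from h import *
st()"
```

```text
clk 19.9 pos [547.4 158.1 111.6] yaw -43.64 rp [-3.139 -0.007] F [ 1.9  1.4 -8.9] T [ 0.304 -0.036  0.405] op 0.18 q6 2.618 qv 0.531 eff6 -0.469
```

Emit:
{"api": "play_rows", "payload": {"moves": [[[0, 0, 3], [0, 0, 0.2], 0.0]]}}

```text
clock: 20.0
eef_pos: [547.3, 158.0, 111.4]
tcp_rot: [-3.139, -0.007, -0.815]
contact_force: [1.0, 0.4, -9.4]
opening: 0.171
```

```bash
python3 -c "
from h import *
st()"
```

```text
clk 20.0 pos [547.3 158.  111.4] yaw -46.69 rp [-3.139 -0.007] F [ 1.   0.4 -9.4] T [ 0.154 -0.032  0.375] op 0.171 q6 2.672 qv 0.532 eff6 -0.456
```

Emit:
{"api": "play_rows", "payload": {"moves": [[[0, 0, 3], [0, 0, 0.2], 0.0]]}}

```text
clock: 20.1
eef_pos: [547.3, 157.9, 111.2]
tcp_rot: [-3.139, -0.007, -0.868]
contact_force: [1.6, 1.2, -9.0]
opening: 0.174
```

```bash
python3 -c "
from h import *
st()"
```

```text
clk 20.1 pos [547.3 157.9 111.2] yaw -49.73 rp [-3.139 -0.007] F [ 1.6  1.2 -9. ] T [ 0.17  -0.075  0.439] op 0.174 q6 2.725 qv 0.53 eff6 -0.443
```

Emit:
{"api": "play_rows", "payload": {"moves": [[[0, 0, 3], [0, 0, 0.2], 0.0]]}}

```text
clock: 20.2
eef_pos: [547.2, 157.9, 110.9]
tcp_rot: [-3.139, -0.008, -0.921]
contact_force: [1.9, 1.5, -8.0]
opening: 0.177
```

```bash
python3 -c "
from h import *
st()
go([531.4,49.9,170],np.radians(15.0))
f=r.grab_frame('wrist');cv2.imwrite('pics/w6.png',f['color'][:,:,::-1])"
```

```text
clk 20.2 pos [547.2 157.9 110.9] yaw -52.77 rp [-3.139 -0.008] F [ 1.9  1.5 -8. ] T [0.252 0.035 0.508] op 0.177 q6 2.779 qv 0.531 eff6 -0.428
turn [  0.1   -0.48 -67.77] shift [ 76.8  77.8 -58.7] q [ 0.282  0.409  1.858 -0.008  0.87   2.779] clock 20.2
```

View pics/w6.png

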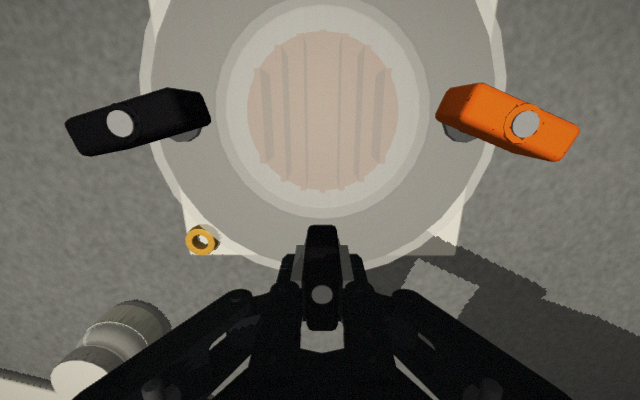

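Emit:
{"api": "play_rows", "payload": {"moves": [[[0, 0, 0], [0, 0, 0], 0.6], [[0, 0, 0], [0, 0, 0], 0.6], [[0, 0, 0], [0, 0, -30], 0.6], [[0, -0.2, 0], [0, 0, -58.7], 0.6], [[0.1, -0.5, -8], [25, 26, -58.7], 0.6], [[0.1, -0.5, -16], [51, 52, -58.7], 0.6], [[0.1, -0.5, -24], [76.8, 77.8, -58.7], 0.6], [[0.1, -0.5, -32], [76.8, 77.8, -58.7], 0.6], [[0.1, -0.5, -40], [76.8, 77.8, -58.7], 0.6], [[0.1, -0.5, -48], [76.8, 77.8, -58.7], 0.6], [[0.1, -0.5, -56], [76.8, 77.8, -58.7], 0.6], [[0.1, -0.5, -64], [76.8, 77.8, -58.7], 0.6], [[0.1, -0.5, -67.8], [76.8, 77.8, -58.7], 0.6], [[0.1, -0.5, -67.8], [76.8, 77.8, -58.7], 0.6]]}}

```text
clock: 21.65
eef_pos: [531.3, 49.9, 170.6]
tcp_rot: [3.142, -0.001, 0.261]
contact_force: [0.7, 0.9, -0.5]
opening: 0.599
```

Run:
```python
from h import *
st()
go([531.4,49.9,111],np.radians(15))
f=r.grab_frame("wrist");cv2.imwrite("pics/w7.png",f["color"][:,:,::-1])
```

```text
clk 21.65 pos [531.3  49.9 170.6] yaw 14.95 rp [ 3.142e+00 -1.000e-03] F [ 0.7  0.9 -0.5] T [-0.004  0.048 -0.018] op 0.599 q6 1.401 qv 0.088 eff6 -1.078
turn [ 0.   -0.04 -0.05] shift [-0.   0.1 59.6] q [0.091 0.281 1.887 0.    0.972 1.401] clock 21.65
```

View pics/w7.png

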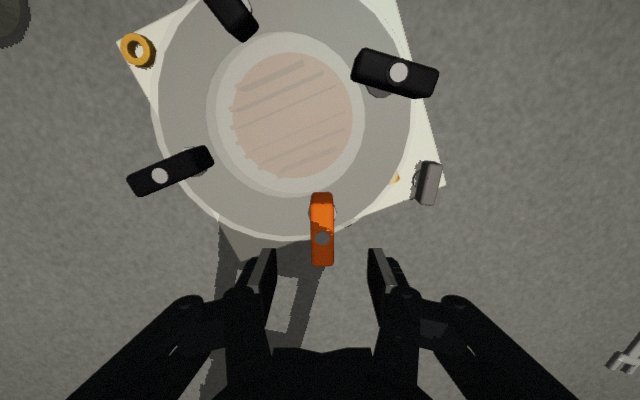

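Emit:
{"api": "play_rows", "payload": {"moves": [[[0, 0, 0], [0, 0.1, 30], 0.6], [[0, 0, 0], [0, 0.1, 59], 0.6], [[0, 0, 0], [0, 0.1, 59], 0.6], [[0, 0, 0], [0, 0.1, 59], 0.0], [[0, 0, 0], [0, 0.1, 59], 0.0], [[0, 0, 0], [0, 0.1, 59], 0.0], [[0, 0, 0], [0, 0.1, 59], 0.0], [[0, 0, 0], [0, 0.1, 59], 0.0]], "newtons": 80}}

```text
clock: 22.5
eef_pos: [532.4, 50.1, 113.2]
tcp_rot: [3.141, -0.003, 0.258]
contact_force: [-1.1, 0.6, 7.0]
opening: 0.179
```

```bash
python3 -c "
from h import *
st()"
```

```text
clk 22.5 pos [532.4  50.1 113.2] yaw 14.79 rp [ 3.141e+00 -3.000e-03] F [-1.1  0.6  7. ] T [0.166 0.234 0.145] op 0.179 q6 1.403 qv 0.001 eff6 0.07
```

Emit:
{"api": "play_rows", "payload": {"moves": [[[0, 0, 3], [0, 0, 0.2], 0.0]]}}

```text
clock: 22.6
eef_pos: [532.4, 50.0, 113.2]
tcp_rot: [3.141, -0.004, 0.206]
contact_force: [3.4, 0.2, -22.4]
opening: 0.175
```

Emit:
{"api": "play_rows", "payload": {"moves": [[[0, 0, 3], [0, 0, 0.2], 0.0]]}}

```text
clock: 22.7
eef_pos: [532.5, 50.0, 112.9]
tcp_rot: [3.141, -0.004, 0.152]
contact_force: [4.3, -0.2, -11.7]
opening: 0.174
```

Emit:
{"api": "play_rows", "payload": {"moves": [[[0, 0, 3], [0, 0, 0.2], 0.0]]}}

```text
clock: 22.8
eef_pos: [532.4, 49.9, 112.6]
tcp_rot: [3.141, -0.005, 0.099]
contact_force: [2.0, 0.6, -8.5]
opening: 0.173
```

```bash
python3 -c "
from h import *
st()"
```

```text
clk 22.8 pos [532.4  49.9 112.6] yaw 5.65 rp [ 3.141 -0.005] F [ 2.   0.6 -8.5] T [ 0.102 -0.259  0.464] op 0.173 q6 1.564 qv 0.538 eff6 -0.447
```

Emit:
{"api": "play_rows", "payload": {"moves": [[[0, 0, 3], [0, 0, 0.2], 0.0]]}}

```text
clock: 22.9
eef_pos: [532.5, 49.8, 112.4]
tcp_rot: [3.141, -0.005, 0.045]
contact_force: [2.1, 0.2, -8.2]
opening: 0.173
```

```bash
python3 -c "
from h import *
st()"
```

```text
clk 22.9 pos [532.5  49.8 112.4] yaw 2.57 rp [ 3.141 -0.005] F [ 2.1  0.2 -8.2] T [ 0.056 -0.24   0.484] op 0.173 q6 1.618 qv 0.539 eff6 -0.414
```

Emit:
{"api": "play_rows", "payload": {"moves": [[[0, 0, 3], [0, 0, 0.2], 0.0]]}}

```text
clock: 23.0
eef_pos: [532.5, 49.7, 112.2]
tcp_rot: [3.141, -0.005, -0.009]
contact_force: [1.5, -0.5, -9.5]
opening: 0.171
```

```bash
python3 -c "
from h import *
st()"
```

```text
clk 23.0 pos [532.5  49.7 112.2] yaw -0.52 rp [ 3.141 -0.005] F [ 1.5 -0.5 -9.5] T [ 0.109 -0.266  0.557] op 0.171 q6 1.672 qv 0.537 eff6 -0.395
```

Emit:
{"api": "play_rows", "payload": {"moves": [[[0, 0, 3], [0, 0, 0.25], 0.0], [[0, 0, 6], [0, 0, 0.5], 0.0], [[0, 0, 9], [0, 0, 0.7], 0.0], [[0, 0, 12], [0, 0, 0.95], 0.0]]}}

```text
clock: 23.4
eef_pos: [532.5, 49.5, 111.3]
tcp_rot: [3.141, -0.006, -0.22]
contact_force: [2.0, -1.4, -7.4]
opening: 0.169
```

```bash
python3 -c "
from h import *
st()"
```

```text
clk 23.4 pos [532.5  49.5 111.3] yaw -12.58 rp [ 3.141 -0.006] F [ 2.  -1.4 -7.4] T [-0.146 -0.125  0.587] op 0.169 q6 1.883 qv 0.52 eff6 -0.305
```

Emit:
{"api": "play_rows", "payload": {"moves": [[[0, 0, 3], [0, 0, 0.2], 0.0]]}}

```text
clock: 23.5
eef_pos: [532.4, 49.4, 111.0]
tcp_rot: [3.141, -0.006, -0.273]
contact_force: [2.6, 0.9, -9.9]
opening: 0.171
```

```bash
python3 -c "
from h import *
st()"
```

```text
clk 23.5 pos [532.4  49.4 111. ] yaw -15.65 rp [ 3.141 -0.006] F [ 2.6  0.9 -9.9] T [ 0.188 -0.196  0.581] op 0.171 q6 1.937 qv 0.536 eff6 -0.331
```

Emit:
{"api": "play_rows", "payload": {"moves": [[[0, 0, 3], [0, 0, 0.2], 0.0]]}}

```text
clock: 23.6
eef_pos: [532.4, 49.4, 110.8]
tcp_rot: [3.141, -0.006, -0.327]
contact_force: [3.0, 1.3, -9.3]
opening: 0.173
```

```bash
python3 -c "
from h import *
st()"
```

```text
clk 23.6 pos [532.4  49.4 110.8] yaw -18.72 rp [ 3.141 -0.006] F [ 3.   1.3 -9.3] T [ 0.138 -0.177  0.587] op 0.173 q6 1.991 qv 0.536 eff6 -0.296
```

Emit:
{"api": "play_rows", "payload": {"moves": [[[0, 0, 3], [0, 0, 0.2], 0.0]]}}

```text
clock: 23.7
eef_pos: [532.4, 49.3, 110.6]
tcp_rot: [3.141, -0.007, -0.38]
contact_force: [2.2, 0.2, -9.3]
opening: 0.171
```

```bash
python3 -c "
from h import *
st()"
```

```text
clk 23.7 pos [532.4  49.3 110.6] yaw -21.79 rp [ 3.141 -0.007] F [ 2.2  0.2 -9.3] T [ 0.131 -0.158  0.626] op 0.171 q6 2.046 qv 0.535 eff6 -0.279
```

```bash
python3 -c "
from h import *
go([655.5,144,170],np.radians(52.2))"
```

```text
turn [  0.25  -0.31 -73.99] shift [  79.5 -133.6  -58.9] q [ 0.092  0.363  1.933 -0.004  0.84   2.046] clock 23.7
```

Emit:
{"api": "play_rows", "payload": {"moves": [[[0, 0, 0], [0, 0, 0], 0.6], [[0, 0, 0], [0, 0, 0], 0.6], [[0, 0, 0], [0, 0, -30], 0.6], [[0, 0, 0], [0, 0, -59], 0.6], [[0.2, -0.3, -8], [20, -33, -59], 0.6], [[0.2, -0.3, -16], [40, -67, -59], 0.6], [[0.2, -0.3, -24], [60, -100, -59], 0.6], [[0.2, -0.3, -32], [79.5, -133.6, -59], 0.6], [[0.2, -0.3, -40], [79.5, -133.6, -59], 0.6], [[0.2, -0.3, -48], [79.5, -133.6, -59], 0.6], [[0.2, -0.3, -56], [79.5, -133.6, -59], 0.6], [[0.2, -0.3, -64], [79.5, -133.6, -59], 0.6], [[0.2, -0.3, -74], [79.5, -133.6, -59], 0.6], [[0.2, -0.3, -74], [79.5, -133.6, -59], 0.6], [[0.2, -0.3, -74], [79.5, -133.6, -59], 0.6]]}}

```text
clock: 25.2
eef_pos: [655.6, 144.0, 170.5]
tcp_rot: [3.14, -0.0, 0.909]
contact_force: [-0.4, 0.4, 0.1]
opening: 0.601
```

Run:
```python
from h import *
st()
go([655.5,144,110.5],np.radians(52.2))
f=r.grab_frame("wrist");cv2.imwrite("pics/w8.png",f["color"][:,:,::-1])
```

```text
clk 25.2 pos [655.6 144.  170.5] yaw 52.08 rp [ 3.14 -0.  ] F [-0.4  0.4  0.1] T [0.018 0.025 0.007] op 0.601 q6 0.877 qv 0.036 eff6 -0.64
turn [ 0.06 -0.   -0.12] shift [-0.1 -0.1 60. ] q [ 2.140e-01  4.810e-01  1.581e+00 -1.000e-03  1.079e+00  8.770e-01] clock 25.2
```

View pics/w8.png

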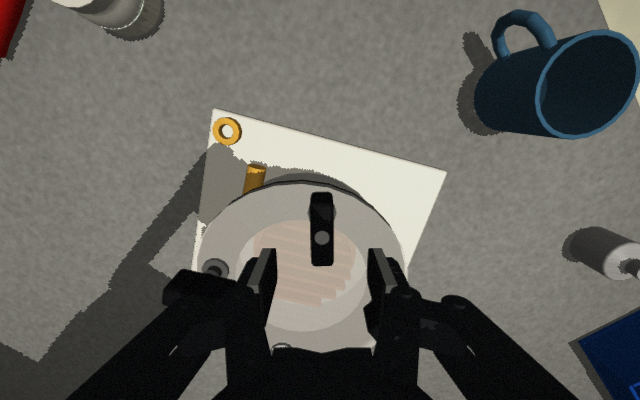

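Emit:
{"api": "play_rows", "payload": {"moves": [[[0, 0, 0], [0, -0.1, 30], 0.6], [[0, 0, 0], [0, -0.1, 59.5], 0.6], [[0, 0, 0], [0, -0.1, 59.5], 0.6], [[0, 0, 0], [0, -0.1, 59.5], 0.0], [[0, 0, 0], [0, -0.1, 59.5], 0.0], [[0, 0, 0], [0, -0.1, 59.5], 0.0], [[0, 0, 0], [0, -0.1, 59.5], 0.0], [[0, 0, 0], [0, -0.1, 59.5], 0.0]], "newtons": 80}}

```text
clock: 26.05
eef_pos: [656.2, 144.7, 113.0]
tcp_rot: [3.14, -0.002, 0.908]
contact_force: [-2.7, 2.2, 5.9]
opening: 0.173
```

```bash
python3 -c "
from h import *
st()"
```

```text
clk 26.05 pos [656.2 144.7 113. ] yaw 52.02 rp [ 3.14e+00 -2.00e-03] F [-2.7  2.2  5.9] T [0.342 0.526 0.133] op 0.173 q6 0.878 qv 0.0 eff6 0.125
```

Emit:
{"api": "play_rows", "payload": {"moves": [[[0, 0, 3], [0, 0, 0.25], 0.0], [[0, 0, 6], [0, 0, 0.5], 0.0], [[0, 0, 9], [0, 0, 0.7], 0.0]]}}

```text
clock: 26.35
eef_pos: [656.2, 144.6, 112.4]
tcp_rot: [3.139, -0.002, 0.749]
contact_force: [1.5, 0.1, -6.3]
opening: 0.174
```

Emit:
{"api": "play_rows", "payload": {"moves": [[[0, 0, 3], [0, 0, 0.25], 0.0]]}}

```text
clock: 26.45
eef_pos: [656.3, 144.6, 112.2]
tcp_rot: [3.139, -0.003, 0.695]
contact_force: [1.5, 0.2, -7.6]
opening: 0.17
```

Emit:
{"api": "play_rows", "payload": {"moves": [[[0, 0, 3], [0, 0, 0.25], 0.0]]}}

```text
clock: 26.55
eef_pos: [656.3, 144.6, 112.0]
tcp_rot: [3.139, -0.003, 0.641]
contact_force: [1.5, 1.3, -7.1]
opening: 0.168
```

```bash
python3 -c "
from h import *
st()"
```

```text
clk 26.55 pos [656.3 144.6 112. ] yaw 36.76 rp [ 3.139e+00 -3.000e-03] F [ 1.5  1.3 -7.1] T [ 0.131 -0.064  0.51 ] op 0.168 q6 1.145 qv 0.538 eff6 -0.373
```

Emit:
{"api": "play_rows", "payload": {"moves": [[[0, 0, 3], [0, 0, 0.2], 0.0]]}}

```text
clock: 26.65
eef_pos: [656.3, 144.5, 111.7]
tcp_rot: [3.139, -0.003, 0.587]
contact_force: [0.7, 0.8, -8.0]
opening: 0.172
```

```bash
python3 -c "
from h import *
st()"
```

```text
clk 26.65 pos [656.3 144.5 111.7] yaw 33.66 rp [ 3.139e+00 -3.000e-03] F [ 0.7  0.8 -8. ] T [ 0.206 -0.121  0.536] op 0.172 q6 1.2 qv 0.538 eff6 -0.353
```

Emit:
{"api": "play_rows", "payload": {"moves": [[[0, 0, 3], [0, 0, 0.2], 0.0]]}}

```text
clock: 26.75
eef_pos: [656.4, 144.4, 111.5]
tcp_rot: [3.138, -0.003, 0.534]
contact_force: [1.8, 0.4, -7.6]
opening: 0.172
```

```bash
python3 -c "
from h import *
st()"
```

```text
clk 26.75 pos [656.4 144.4 111.5] yaw 30.57 rp [ 3.138e+00 -3.000e-03] F [ 1.8  0.4 -7.6] T [ 0.19  -0.145  0.537] op 0.172 q6 1.254 qv 0.538 eff6 -0.335
```

Emit:
{"api": "play_rows", "payload": {"moves": [[[0, 0, 3], [0, 0, 0.25], 0.0], [[0, 0, 6], [0, 0, 0.5], 0.0]]}}

```text
clock: 26.95
eef_pos: [656.4, 144.4, 111.1]
tcp_rot: [3.138, -0.004, 0.427]
contact_force: [1.7, -0.2, -6.8]
opening: 0.173
```

```bash
python3 -c "
from h import *
st()"
```

```text
clk 26.95 pos [656.4 144.4 111.1] yaw 24.49 rp [ 3.138 -0.004] F [ 1.7 -0.2 -6.8] T [ 0.054 -0.048  0.588] op 0.173 q6 1.361 qv 0.519 eff6 -0.251
```

Emit:
{"api": "play_rows", "payload": {"moves": [[[0, 0, 3], [0, 0, 0.2], 0.0]]}}

```text
clock: 27.05
eef_pos: [656.5, 144.3, 110.8]
tcp_rot: [3.138, -0.004, 0.374]
contact_force: [1.7, 1.2, -7.9]
opening: 0.175
```

```bash
python3 -c "
from h import *
st()"
```

```text
clk 27.05 pos [656.5 144.3 110.8] yaw 21.41 rp [ 3.138 -0.004] F [ 1.7  1.2 -7.9] T [ 0.203 -0.016  0.585] op 0.175 q6 1.415 qv 0.538 eff6 -0.304
```

Emit:
{"api": "play_rows", "payload": {"moves": [[[0, 0, 3], [0, 0, 0.2], 0.0]]}}

```text
clock: 27.15
eef_pos: [656.5, 144.3, 110.6]
tcp_rot: [3.138, -0.004, 0.32]
contact_force: [1.4, 1.3, -7.3]
opening: 0.168
```

```bash
python3 -c "
from h import *
st()"
```

```text
clk 27.15 pos [656.5 144.3 110.6] yaw 18.33 rp [ 3.138 -0.004] F [ 1.4  1.3 -7.3] T [ 0.257 -0.     0.636] op 0.168 q6 1.469 qv 0.539 eff6 -0.268
```

```bash
python3 -c "
from h import *
go([640.6,33.5,170],np.radians(89.2))"
```

```text
turn [  0.33  -0.08 -70.87] shift [-49.6 100.4 -59.2] q [ 0.216  0.545  1.623 -0.004  0.969  1.469] clock 27.15
```

Emit:
{"api": "play_rows", "payload": {"moves": [[[0, 0, 0], [0, 0, 0], 0.6], [[0, 0, 0], [0, 0, 0], 0.6], [[0, 0, 0], [0, 0, -30], 0.6], [[0, 0, 0], [0, 0, -59], 0.6], [[0.3, -0.1, -8], [-16, 33, -59], 0.6], [[0.3, -0.1, -16], [-33, 67, -59], 0.6], [[0.3, -0.1, -24], [-49.6, 100.4, -59], 0.6], [[0.3, -0.1, -32], [-49.6, 100.4, -59], 0.6], [[0.3, -0.1, -40], [-49.6, 100.4, -59], 0.6], [[0.3, -0.1, -48], [-49.6, 100.4, -59], 0.6], [[0.3, -0.1, -56], [-49.6, 100.4, -59], 0.6], [[0.3, -0.1, -64], [-49.6, 100.4, -59], 0.6], [[0.3, -0.1, -70.9], [-49.6, 100.4, -59], 0.6], [[0.3, -0.1, -70.9], [-49.6, 100.4, -59], 0.6]]}}

```text
clock: 28.55
eef_pos: [641.1, 33.4, 170.6]
tcp_rot: [3.14, 0.001, 1.56]
contact_force: [0.6, -0.2, 0.1]
opening: 0.597
```

Run:
```python
from h import *
st()
go([640.6,33.5,110.5],np.radians(89.2))
f=r.grab_frame("wrist");cv2.imwrite("pics/w9.png",f["color"][:,:,::-1])
```

```text
clk 28.55 pos [641.1  33.4 170.6] yaw 89.38 rp [3.14e+00 1.00e-03] F [ 0.6 -0.2  0.1] T [ 0.003 -0.06   0.019] op 0.597 q6 0.061 qv 0.145 eff6 -1.78
turn [0.09 0.03 0.18] shift [ 0.1 -0.6 60.1] q [ 5.000e-02  4.380e-01  1.650e+00 -1.000e-03  1.052e+00  6.100e-02] clock 28.55
```

View pics/w9.png

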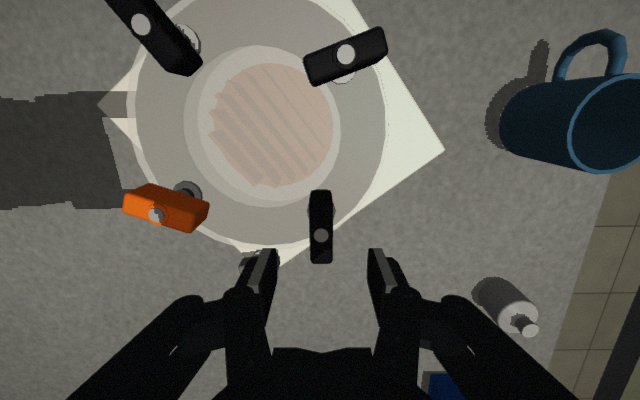

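Emit:
{"api": "play_rows", "payload": {"moves": [[[0, 0, 0.2], [0.1, -0.6, 30], 0.6], [[0, 0, 0.2], [0.1, -0.6, 59.5], 0.6], [[0, 0, 0.2], [0.1, -0.6, 59.5], 0.6], [[0, 0, 0.2], [0.1, -0.6, 59.5], 0.0], [[0, 0, 0.2], [0.1, -0.6, 59.5], 0.0], [[0, 0, 0.2], [0.1, -0.6, 59.5], 0.0], [[0, 0, 0.2], [0.1, -0.6, 59.5], 0.0], [[0, 0, 0.2], [0.1, -0.6, 59.5], 0.0]], "newtons": 80}}

```text
clock: 29.4
eef_pos: [640.6, 33.6, 113.0]
tcp_rot: [3.14, 0.0, 1.551]
contact_force: [-4.2, 1.0, 5.4]
opening: 0.17
```

```bash
python3 -c "
from h import *
st()"
```

```text
clk 29.4 pos [640.6  33.6 113. ] yaw 88.88 rp [3.14 0.  ] F [-4.2  1.   5.4] T [0.055 0.869 0.009] op 0.17 q6 0.07 qv 0.001 eff6 0.012
```

Emit:
{"api": "play_rows", "payload": {"moves": [[[0, 0, 3], [0, 0, 0.25], 0.0], [[0, 0, 6], [0, 0, 0.5], 0.0], [[0, 0, 9], [0, 0, 0.7], 0.0], [[0, 0, 12], [0, 0, 0.95], 0.0], [[0, 0, 15], [0, 0, 1.2], 0.0]]}}

```text
clock: 29.9
eef_pos: [640.2, 33.6, 112.0]
tcp_rot: [3.14, 0.0, 1.288]
contact_force: [-0.1, 1.4, -7.9]
opening: 0.17
```

Emit:
{"api": "play_rows", "payload": {"moves": [[[0, 0, 3], [0, 0, 0.25], 0.0]]}}

```text
clock: 30.0
eef_pos: [640.2, 33.6, 111.8]
tcp_rot: [3.14, 0.0, 1.234]
contact_force: [3.2, -0.0, -12.9]
opening: 0.174
```

Emit:
{"api": "play_rows", "payload": {"moves": [[[0, 0, 3], [0, 0, 0.25], 0.0]]}}

```text
clock: 30.1
eef_pos: [640.1, 33.7, 111.6]
tcp_rot: [3.14, 0.0, 1.18]
contact_force: [1.9, 0.6, -11.7]
opening: 0.17
```

```bash
python3 -c "
from h import *
st()"
```

```text
clk 30.1 pos [640.1  33.7 111.6] yaw 67.59 rp [3.14 0.  ] F [  1.9   0.6 -11.7] T [ 0.13  -0.25   0.566] op 0.17 q6 0.443 qv 0.541 eff6 -0.339
```

Emit:
{"api": "play_rows", "payload": {"moves": [[[0, 0, 3], [0, 0, 0.2], 0.0]]}}

```text
clock: 30.2
eef_pos: [640.1, 33.7, 111.3]
tcp_rot: [3.139, 0.001, 1.126]
contact_force: [2.5, 0.6, -11.6]
opening: 0.172
```

```bash
python3 -c "
from h import *
st()"
```

```text
clk 30.2 pos [640.1  33.7 111.3] yaw 64.5 rp [3.139e+00 1.000e-03] F [  2.5   0.6 -11.6] T [ 0.136 -0.239  0.53 ] op 0.172 q6 0.497 qv 0.54 eff6 -0.321
```

Emit:
{"api": "play_rows", "payload": {"moves": [[[0, 0, 3], [0, 0, 0.2], 0.0]]}}

```text
clock: 30.3
eef_pos: [640.0, 33.7, 111.1]
tcp_rot: [3.139, 0.001, 1.072]
contact_force: [0.9, 0.4, -10.9]
opening: 0.168
```

```bash
python3 -c "
from h import *
st()"
```

```text
clk 30.3 pos [640.   33.7 111.1] yaw 61.4 rp [3.139e+00 1.000e-03] F [  0.9   0.4 -10.9] T [ 0.128 -0.27   0.615] op 0.168 q6 0.552 qv 0.543 eff6 -0.305
```

Emit:
{"api": "play_rows", "payload": {"moves": [[[0, 0, 3], [0, 0, 0.25], 0.0]]}}

```text
clock: 30.4
eef_pos: [640.0, 33.7, 110.9]
tcp_rot: [3.139, 0.001, 1.018]
contact_force: [2.8, 0.2, -10.7]
opening: 0.171
```

```bash
python3 -c "
from h import *
st()"
```

```text
clk 30.4 pos [640.   33.7 110.9] yaw 58.31 rp [3.139e+00 1.000e-03] F [  2.8   0.2 -10.7] T [ 0.126 -0.182  0.579] op 0.171 q6 0.606 qv 0.54 eff6 -0.29
```

Emit:
{"api": "play_rows", "payload": {"moves": [[[0, 0, 3], [0, 0, 0.25], 0.0]]}}

```text
clock: 30.5
eef_pos: [639.9, 33.7, 110.6]
tcp_rot: [3.139, 0.001, 0.964]
contact_force: [2.9, -0.3, -11.6]
opening: 0.173
```

```bash
python3 -c "
from h import *
st()"
```

```text
clk 30.5 pos [639.9  33.7 110.6] yaw 55.21 rp [3.139e+00 1.000e-03] F [  2.9  -0.3 -11.6] T [ 0.226 -0.193  0.593] op 0.173 q6 0.66 qv 0.539 eff6 -0.271
```

Emit:
{"api": "play_rows", "payload": {"moves": [[[0, 0, 2.5], [0, 0, 0.2], 0.0]]}}

```text
clock: 30.6
eef_pos: [639.9, 33.8, 110.5]
tcp_rot: [3.139, 0.001, 0.918]
contact_force: [1.8, 0.1, -10.2]
opening: 0.179
```

```bash
python3 -c "
from h import *
st()
go([547.2,158,170],np.radians(127.2))"
```

```text
clk 30.6 pos [639.9  33.8 110.5] yaw 52.62 rp [3.139e+00 1.000e-03] F [  1.8   0.1 -10.2] T [ 0.167 -0.198  0.64 ] op 0.179 q6 0.706 qv 0.445 eff6 -0.002
turn [  0.12   0.15 -74.58] shift [  42.4 -148.9  -60. ] q [ 0.052  0.505  1.695 -0.003  0.94   0.706] clock 30.6
```

Emit:
{"api": "play_rows", "payload": {"moves": [[[0, 0, 0], [0, 0, 0], 0.6], [[0, 0, 0], [0, 0, 0], 0.6], [[0, 0, 0], [0, 0, -30], 0.6], [[0, 0, 0], [0, 0, -60], 0.6], [[0.1, 0.2, -8], [11, -37, -60], 0.6], [[0.1, 0.2, -16], [22, -74, -60], 0.6], [[0.1, 0.2, -24], [32, -112, -60], 0.6], [[0.1, 0.2, -32], [42.4, -148.9, -60], 0.6], [[0.1, 0.2, -40], [42.4, -148.9, -60], 0.6], [[0.1, 0.2, -48], [42.4, -148.9, -60], 0.6], [[0.1, 0.2, -56], [42.4, -148.9, -60], 0.6], [[0.1, 0.2, -64], [42.4, -148.9, -60], 0.6], [[0.1, 0.2, -74.6], [42.4, -148.9, -60], 0.6], [[0.1, 0.2, -74.6], [42.4, -148.9, -60], 0.6], [[0.1, 0.2, -74.6], [42.4, -148.9, -60], 0.6]]}}

```text
clock: 32.1
eef_pos: [547.7, 158.1, 171.1]
tcp_rot: [3.139, 0.0, 2.221]
contact_force: [-0.3, 0.5, -0.3]
opening: 0.597
```

Run:
```python
from h import *
st()
go([547.0,158.2,110],np.radians(127.2))
f=r.grab_frame("wrist");cv2.imwrite("pics/w10.png",f["color"][:,:,::-1])
```

```text
clk 32.1 pos [547.7 158.1 171.1] yaw 127.28 rp [3.139 0.   ] F [-0.3  0.5 -0.3] T [ 0.04   0.031 -0.001] op 0.597 q6 -0.373 qv 0.055 eff6 -0.693
turn [0.14 0.01 0.08] shift [ 0.5 -0.7 61. ] q [ 2.780e-01  3.330e-01  1.811e+00  1.000e-03  9.960e-01 -3.730e-01] clock 32.1
```

View pics/w10.png

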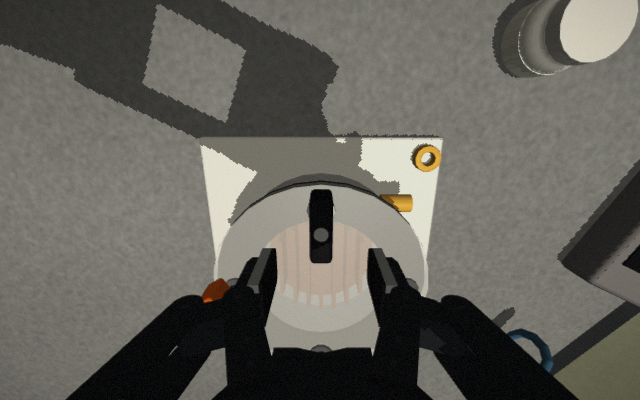

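Emit:
{"api": "play_rows", "payload": {"moves": [[[0.1, 0, 0], [0.5, -0.7, 30], 0.6], [[0.1, 0, 0], [0.5, -0.7, 60.5], 0.6], [[0.1, 0, 0], [0.5, -0.7, 60.5], 0.6], [[0.1, 0, 0], [0.5, -0.7, 60.5], 0.0], [[0.1, 0, 0], [0.5, -0.7, 60.5], 0.0], [[0.1, 0, 0], [0.5, -0.7, 60.5], 0.0], [[0.1, 0, 0], [0.5, -0.7, 60.5], 0.0], [[0.1, 0, 0], [0.5, -0.7, 60.5], 0.0]], "newtons": 80}}

```text
clock: 32.95
eef_pos: [547.2, 157.9, 112.3]
tcp_rot: [3.14, 0.001, 2.22]
contact_force: [-3.9, -3.8, 6.4]
opening: 0.174
```

```bash
python3 -c "
from h import *
st()"
```

```text
clk 32.95 pos [547.2 157.9 112.3] yaw 127.17 rp [3.14e+00 1.00e-03] F [-3.9 -3.8  6.4] T [-0.485  0.602 -0.105] op 0.174 q6 -0.37 qv 0.001 eff6 -0.084
```

Emit:
{"api": "play_rows", "payload": {"moves": [[[0, 0, 3], [0, 0, 0.25], 0.0], [[0, 0, 6], [0, 0, 0.5], 0.0]]}}

```text
clock: 33.15
eef_pos: [547.1, 157.8, 112.0]
tcp_rot: [3.14, 0.001, 2.114]
contact_force: [0.6, 0.6, -10.7]
opening: 0.17
```

Emit:
{"api": "play_rows", "payload": {"moves": [[[0, 0, 3], [0, 0, 0.25], 0.0]]}}

```text
clock: 33.25
eef_pos: [547.0, 157.7, 111.8]
tcp_rot: [3.14, 0.001, 2.06]
contact_force: [2.9, 0.9, -14.2]
opening: 0.173
```

Emit:
{"api": "play_rows", "payload": {"moves": [[[0, 0, 3], [0, 0, 0.25], 0.0]]}}

```text
clock: 33.35
eef_pos: [546.9, 157.7, 111.6]
tcp_rot: [3.14, 0.001, 2.006]
contact_force: [2.1, 0.4, -13.5]
opening: 0.173
```

```bash
python3 -c "
from h import *
st()"
```

```text
clk 33.35 pos [546.9 157.7 111.6] yaw 114.93 rp [3.14e+00 1.00e-03] F [  2.1   0.4 -13.5] T [ 0.091 -0.294  0.559] op 0.173 q6 -0.155 qv 0.538 eff6 -0.393
```

Emit:
{"api": "play_rows", "payload": {"moves": [[[0, 0, 3], [0, 0, 0.25], 0.0]]}}

```text
clock: 33.45
eef_pos: [546.9, 157.7, 111.3]
tcp_rot: [3.14, 0.002, 1.952]
contact_force: [3.5, 0.4, -13.6]
opening: 0.171
```

```bash
python3 -c "
from h import *
st()"
```

```text
clk 33.45 pos [546.9 157.7 111.3] yaw 111.86 rp [3.14e+00 2.00e-03] F [  3.5   0.4 -13.6] T [ 0.137 -0.262  0.547] op 0.171 q6 -0.101 qv 0.537 eff6 -0.378
```

Emit:
{"api": "play_rows", "payload": {"moves": [[[0, 0, 3], [0, 0, 0.25], 0.0]]}}

```text
clock: 33.55
eef_pos: [546.8, 157.6, 111.1]
tcp_rot: [3.14, 0.002, 1.899]
contact_force: [2.7, 0.8, -12.5]
opening: 0.17
```

```bash
python3 -c "
from h import *
st()"
```

```text
clk 33.55 pos [546.8 157.6 111.1] yaw 108.78 rp [3.14e+00 2.00e-03] F [  2.7   0.8 -12.5] T [ 0.152 -0.261  0.552] op 0.17 q6 -0.047 qv 0.536 eff6 -0.361
```

Emit:
{"api": "play_rows", "payload": {"moves": [[[0, 0, 3], [0, 0, 0.25], 0.0]]}}

```text
clock: 33.65
eef_pos: [546.7, 157.6, 110.9]
tcp_rot: [3.14, 0.002, 1.845]
contact_force: [2.1, 1.3, -13.0]
opening: 0.173
```

```bash
python3 -c "
from h import *
st()"
```

```text
clk 33.65 pos [546.7 157.6 110.9] yaw 105.71 rp [3.14e+00 2.00e-03] F [  2.1   1.3 -13. ] T [ 0.156 -0.236  0.537] op 0.173 q6 0.007 qv 0.538 eff6 -0.344
```

Emit:
{"api": "play_rows", "payload": {"moves": [[[0, 0, 3], [0, 0, 0.25], 0.0]]}}

```text
clock: 33.75
eef_pos: [546.6, 157.6, 110.6]
tcp_rot: [3.139, 0.002, 1.791]
contact_force: [3.7, 1.2, -12.9]
opening: 0.176
```

```bash
python3 -c "
from h import *
st()"
```

```text
clk 33.75 pos [546.6 157.6 110.6] yaw 102.63 rp [3.139e+00 2.000e-03] F [  3.7   1.2 -12.9] T [ 0.179 -0.203  0.597] op 0.176 q6 0.061 qv 0.538 eff6 -0.328
```

Emit:
{"api": "play_rows", "payload": {"moves": [[[0, 0, 3], [0, 0, 0.25], 0.0]]}}

```text
clock: 33.85
eef_pos: [546.6, 157.5, 110.4]
tcp_rot: [3.139, 0.002, 1.738]
contact_force: [1.8, 0.8, -12.9]
opening: 0.175
```

```bash
python3 -c "
from h import *
st()"
```

```text
clk 33.85 pos [546.6 157.5 110.4] yaw 99.55 rp [3.139e+00 2.000e-03] F [  1.8   0.8 -12.9] T [ 0.215 -0.217  0.582] op 0.175 q6 0.115 qv 0.537 eff6 -0.31
```

Emit:
{"api": "play_rows", "payload": {"moves": [[[0, 0, 3], [0, 0, 0.25], 0.0]]}}

```text
clock: 33.95
eef_pos: [546.5, 157.5, 110.2]
tcp_rot: [3.139, 0.002, 1.684]
contact_force: [3.1, 0.8, -12.9]
opening: 0.174
```

```bash
python3 -c "
from h import *
st()"
```

```text
clk 33.95 pos [546.5 157.5 110.2] yaw 96.48 rp [3.139e+00 2.000e-03] F [  3.1   0.8 -12.9] T [ 0.195 -0.218  0.563] op 0.174 q6 0.169 qv 0.535 eff6 -0.292
```

Emit:
{"api": "play_rows", "payload": {"moves": [[[0, 0, 3], [0, 0, 0.25], 0.0]]}}

```text
clock: 34.05
eef_pos: [546.4, 157.5, 110.0]
tcp_rot: [3.139, 0.002, 1.63]
contact_force: [2.3, 1.1, -12.7]
opening: 0.175
```

```bash
python3 -c "
from h import *
st()"
```

```text
clk 34.05 pos [546.4 157.5 110. ] yaw 93.41 rp [3.139e+00 2.000e-03] F [  2.3   1.1 -12.7] T [ 0.213 -0.196  0.615] op 0.175 q6 0.223 qv 0.537 eff6 -0.277
```

Emit:
{"api": "play_rows", "payload": {"moves": [[[0, 0, 3], [0, 0, 0.25], 0.0]]}}

```text
clock: 34.15
eef_pos: [546.3, 157.5, 109.7]
tcp_rot: [3.139, 0.003, 1.577]
contact_force: [2.6, 0.7, -12.9]
opening: 0.174
```

```bash
python3 -c "
from h import *
st()
go([532.4,49.5,170],np.radians(158.1))
go([532.4,49.5,170],np.radians(-21.9))"
```

```text
clk 34.15 pos [546.3 157.5 109.7] yaw 90.34 rp [3.139e+00 3.000e-03] F [  2.6   0.7 -12.9] T [ 0.178 -0.146  0.678] op 0.174 q6 0.277 qv 0.536 eff6 -0.255
turn [ 6.000e-02  2.300e-01 -6.776e+01] shift [-108.1  -14.4  -60.1] q [ 0.28   0.411  1.858 -0.004  0.871  0.277] clock 34.15
turn [ 2.5000e-01 -7.0000e-02  1.1224e+02] shift [-108.1  -14.4  -60.1] q [ 0.28   0.411  1.858 -0.004  0.871  0.277] clock 34.15
```

Emit:
{"api": "play_rows", "payload": {"moves": [[[0, 0, 0], [0, 0, 0], 0.6], [[0, 0, 0], [0, 0, 0], 0.6], [[0, 0, 0], [0, 0, -30], 0.6], [[0, 0, 0], [0, 0, -60], 0.6], [[0, 0.2, -8], [-36, -5, -60], 0.6], [[0, 0.2, -16], [-72, -10, -60], 0.6], [[0, 0.2, -24], [-108.1, -14.4, -60], 0.6], [[0, 0.2, -32], [-108.1, -14.4, -60], 0.6], [[0, 0.2, -40], [-108.1, -14.4, -60], 0.6], [[0, 0.2, -48], [-108.1, -14.4, -60], 0.6], [[0, 0.2, -56], [-108.1, -14.4, -60], 0.6], [[0, 0.2, -67.8], [-108.1, -14.4, -60], 0.6], [[0, 0.2, -67.8], [-108.1, -14.4, -60], 0.6], [[0, 0.2, -67.8], [-108.1, -14.4, -60], 0.6]]}}

```text
clock: 35.55
eef_pos: [532.9, 49.6, 171.0]
tcp_rot: [3.14, 0.002, 2.762]
contact_force: [-0.4, 0.1, 0.2]
opening: 0.601
```

Run:
```python
from h import *
st()
go([532.0,49.5,109],np.radians(158.1))
f=r.grab_frame("wrist");cv2.imwrite("pics/w11.png",f["color"][:,:,::-1])
```

```text
clk 35.55 pos [532.9  49.6 171. ] yaw 158.24 rp [3.14e+00 2.00e-03] F [-0.4  0.1  0.2] T [ 0.01  -0.001  0.005] op 0.601 q6 -1.101 qv 0.076 eff6 -0.964
turn [0.08 0.14 0.14] shift [ 1.  -0.5 62. ] q [ 0.09   0.282  1.885  0.     0.972 -1.101] clock 35.55
```

View pics/w11.png

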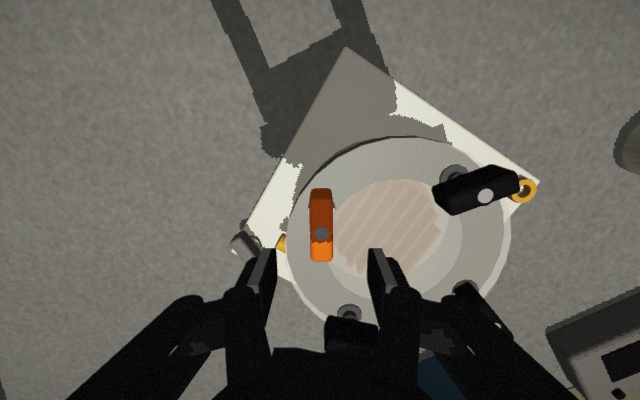

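Emit:
{"api": "play_rows", "payload": {"moves": [[[0.1, 0.1, 0.1], [1, -0.5, 30], 0.6], [[0.1, 0.1, 0.1], [1, -0.5, 61], 0.6], [[0.1, 0.1, 0.1], [1, -0.5, 61], 0.6], [[0.1, 0.1, 0.1], [1, -0.5, 61], 0.0], [[0.1, 0.1, 0.1], [1, -0.5, 61], 0.0], [[0.1, 0.1, 0.1], [1, -0.5, 61], 0.0], [[0.1, 0.1, 0.1], [1, -0.5, 61], 0.0], [[0.1, 0.1, 0.1], [1, -0.5, 61], 0.0]], "newtons": 80}}

```text
clock: 36.4
eef_pos: [532.9, 49.2, 111.6]
tcp_rot: [3.142, 0.003, 2.758]
contact_force: [-2.6, -2.9, 6.1]
opening: 0.173
```

```bash
python3 -c "
from h import *
st()"
```

```text
clk 36.4 pos [532.9  49.2 111.6] yaw 158.02 rp [3.142e+00 3.000e-03] F [-2.6 -2.9  6.1] T [-0.412  0.289  0.312] op 0.173 q6 -1.096 qv -0.001 eff6 0.266
```

Emit:
{"api": "play_rows", "payload": {"moves": [[[0, 0, 3], [0, 0, 0.5], 0.0]]}}

```text
clock: 36.5
eef_pos: [532.9, 49.0, 111.6]
tcp_rot: [3.141, 0.004, 2.706]
contact_force: [3.2, 0.6, -19.6]
opening: 0.173
```

```bash
python3 -c "
from h import *
st()"
```

```text
clk 36.5 pos [532.9  49.  111.6] yaw 155.04 rp [3.141 0.004] F [  3.2   0.6 -19.6] T [ 0.238 -0.315  0.627] op 0.173 q6 -1.044 qv 0.563 eff6 -0.87
```

Emit:
{"api": "play_rows", "payload": {"moves": [[[0, 0, 3], [0, 0, 0.35], 0.0]]}}

```text
clock: 36.6
eef_pos: [532.9, 48.9, 111.4]
tcp_rot: [3.141, 0.004, 2.653]
contact_force: [4.0, -0.3, -15.2]
opening: 0.17
```

```bash
python3 -c "
from h import *
st()"
```

```text
clk 36.6 pos [532.9  48.9 111.4] yaw 151.98 rp [3.141 0.004] F [  4.   -0.3 -15.2] T [ 0.088 -0.436  0.655] op 0.17 q6 -0.99 qv 0.522 eff6 -0.282
```

```bash
python3 -c "
from h import *
go([656.2,144.2,170],np.radians(198.3))"
```

```text
turn [ -0.08   0.23 -46.32] shift [-64.4 142.1 -58.3] q [ 0.09   0.363  1.93  -0.003  0.844 -0.99 ] clock 36.6
```

Emit:
{"api": "play_rows", "payload": {"moves": [[[0, 0, 0], [0, 0, 0], 0.6], [[0, 0, 0], [0, 0, 0], 0.6], [[0, 0, 0], [0, 0, -30], 0.6], [[0, 0, 0], [0, 0, -59], 0.6], [[0, 0.2, -8], [-16, 35, -59], 0.6], [[0, 0.2, -16], [-32, 71, -59], 0.6], [[0, 0.2, -24], [-48, 106, -59], 0.6], [[0, 0.2, -32], [-64.4, 142.1, -59], 0.6], [[0, 0.2, -40], [-64.4, 142.1, -59], 0.6], [[0, 0.2, -46.3], [-64.4, 142.1, -59], 0.6], [[0, 0.2, -46.3], [-64.4, 142.1, -59], 0.6]]}}

```text
clock: 37.7
eef_pos: [656.6, 144.6, 171.2]
tcp_rot: [-3.14, 0.001, -2.82]
contact_force: [-0.4, -0.7, -0.4]
opening: 0.602
```

Run:
```python
from h import *
st()
go([656,144,109],np.radians(198.3))
f=r.grab_frame("wrist");cv2.imwrite("pics/w12.png",f["color"][:,:,::-1])
```

```text
clk 37.7 pos [656.6 144.6 171.2] yaw -161.56 rp [-3.14e+00  1.00e-03] F [-0.4 -0.7 -0.4] T [ 0.006  0.017 -0.005] op 0.602 q6 -1.677 qv 0.134 eff6 -1.643
turn [-0.08  0.03  0.14] shift [ 0.8 -0.3 62.2] q [ 2.150e-01  4.810e-01  1.578e+00 -1.000e-03  1.082e+00 -1.677e+00] clock 37.7
```

View pics/w12.png

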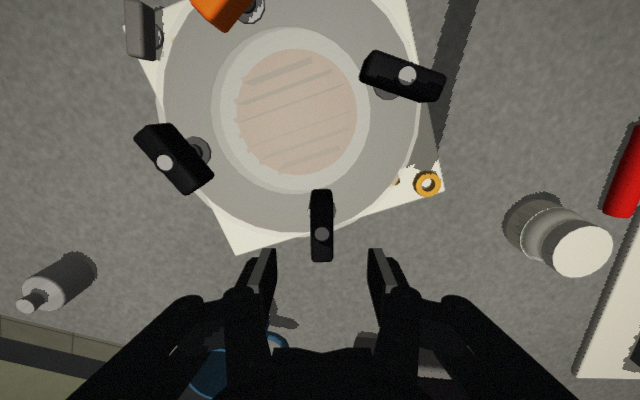

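Emit:
{"api": "play_rows", "payload": {"moves": [[[-0.1, 0, 0.1], [0.8, -0.3, 30], 0.6], [[-0.1, 0, 0.1], [0.8, -0.3, 61], 0.6], [[-0.1, 0, 0.1], [0.8, -0.3, 61], 0.6], [[-0.1, 0, 0.1], [0.8, -0.3, 61], 0.0], [[-0.1, 0, 0.1], [0.8, -0.3, 61], 0.0], [[-0.1, 0, 0.1], [0.8, -0.3, 61], 0.0], [[-0.1, 0, 0.1], [0.8, -0.3, 61], 0.0], [[-0.1, 0, 0.1], [0.8, -0.3, 61], 0.0]], "newtons": 80}}

```text
clock: 38.55
eef_pos: [656.9, 144.4, 112.5]
tcp_rot: [3.141, 0.004, -2.826]
contact_force: [-1.6, 1.8, 7.9]
opening: 0.171
```

```bash
python3 -c "
from h import *
st()"
```

```text
clk 38.55 pos [656.9 144.4 112.5] yaw -161.9 rp [3.141 0.004] F [-1.6  1.8  7.9] T [0.258 0.295 0.306] op 0.171 q6 -1.673 qv -0.002 eff6 0.312
```

Emit:
{"api": "play_rows", "payload": {"moves": [[[0, 0, 3], [0, 0, 0.5], 0.0]]}}

```text
clock: 38.65
eef_pos: [656.9, 144.4, 112.4]
tcp_rot: [3.141, 0.004, -2.878]
contact_force: [1.7, -1.3, -15.8]
opening: 0.173
```

```bash
python3 -c "
from h import *
st()"
```

```text
clk 38.65 pos [656.9 144.4 112.4] yaw -164.87 rp [3.141 0.004] F [  1.7  -1.3 -15.8] T [-0.139 -0.315  0.686] op 0.173 q6 -1.621 qv 0.564 eff6 -0.855
```

Emit:
{"api": "play_rows", "payload": {"moves": [[[0, 0, 3], [0, 0, 0.35], 0.0]]}}

```text
clock: 38.75
eef_pos: [656.9, 144.3, 112.2]
tcp_rot: [-3.141, 0.004, -2.931]
contact_force: [2.3, 0.2, -9.1]
opening: 0.169
```

```bash
python3 -c "
from h import *
st()
go([639.9,33.8,170],np.radians(52.6+180))"
```

```text
clk 38.75 pos [656.9 144.3 112.2] yaw -167.93 rp [-3.141  0.004] F [ 2.3  0.2 -9.1] T [ 0.046 -0.314  0.653] op 0.169 q6 -1.567 qv 0.522 eff6 -0.281
turn [ -0.1    0.24 -40.53] shift [  39.5 -104.5  -58. ] q [ 0.214  0.544  1.62  -0.     0.972 -1.567] clock 38.75
```

Emit:
{"api": "play_rows", "payload": {"moves": [[[0, 0, 0], [0, 0, 0], 0.6], [[0, 0, 0], [0, 0, 0], 0.6], [[0, 0, 0], [0, 0, -30], 0.6], [[0, 0, 0], [0, 0, -65], 0.6], [[0, 0, 0], [0, 0, -105], 0.6], [[0, 0, 0], [20, 0, -140], 0.6], [[0, 0, 0], [60, 0, -140], 0.6], [[0, 0, 0], [60, 0, -140], 0.6], [[0, 0, 0], [60, 0, -140], 0.6]]}}

```text
clock: 39.65
eef_pos: [597.4, 131.6, 253.0]
tcp_rot: [-3.141, 0.006, -2.93]
contact_force: [0.7, -0.2, -0.4]
opening: 0.6
```

Run:
```python
from h import *
st()
f=r.grab_frame("wrist");cv2.imwrite("pics/w13.png",f["color"][:,:,::-1])
```

```text
clk 39.65 pos [597.4 131.6 253. ] yaw -167.89 rp [-3.141  0.006] F [ 0.7 -0.2 -0.4] T [-0.006 -0.054 -0.001] op 0.6 q6 -1.567 qv 0.003 eff6 -0.006
```

View pics/w13.png

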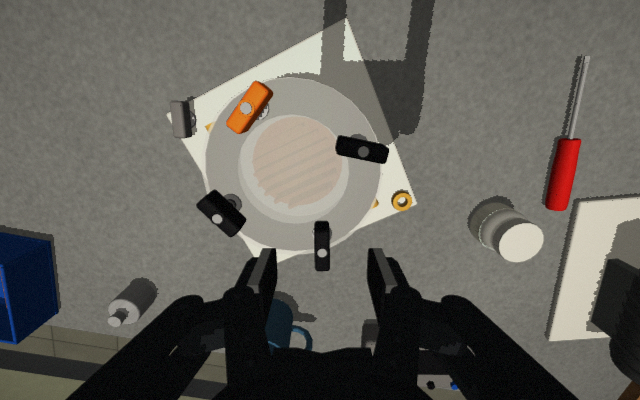

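```bash
python3 -c "
from h import *
print(r.sign_off())"
```

```text
the job is handed in; nothing more can be done
None
```

I tightened all four knobs clockwise in two criss-cross passes, orange first, then the one across, then the other two, and handed the job in at about 39.7 s. No verdict came back, so these forces are my own estimates, not confirmed readings.

**First pass:** I nipped the knobs a, c, b, d to roughly 14–20 N each. While doing this I went back to c once, after b, because it looked light.

**Second pass:** I took each knob in the same order to about hand-tight. I then gave a and c another 6° each, because tightening the later knobs had eased them.

| Knob | Final force, from torque and turn angle (N) |
|---|---|
| a (orange) | about 50 |
| b | about 46 |
| c | about 50–57 |
| d | about 50 |

- **Where the checks disagreed:** torque gave higher forces than turn angle, by up to about 15 N. Part of that is vertical drag from the gripper, which adds to the torque needed. By turn angle alone, b is the lowest at about 38–39 N and c is about 45 N. Every estimate I used falls inside 36–66 N, except two single noisy torque readings on c of about 63 N, which are close to the upper limit.
- **Unexplained jolt:** while nipping d, the wrist torque dropped suddenly for one reading. The readings right after it were normal, and I did not find the cause.
- **Final look:** the gripper was open and about 250 mm above the bench, with the force sensor reading near zero. The spare knob, collar, jar and screwdriver looked undisturbed; the wrench was out of that picture.

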